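# Clip the pull hook to the shuttle eye and draw the shuttle out

### The arm

A 6-joint arm with a two-finger parallel gripper is mounted at the origin on the work surface. World frame = base frame: x ahead of the robot, y to its left, z up, the work surface at z = 0. Lengths are in mm, angles in rad, forces in N, time in s.
With the tool pointing down it reaches from about 350 to 725 mm from the base axis. Payload 4.3 kg.
Tool frame: the origin (TCP) lies midway between the tips of the shut fingers; the grasp point (between the pads) lies 19 mm behind it; z points along the fingers, y is the direction in which the jaws open and shut (so a half turn about z gives the same grasp; the last joint's range is limited). The gripper opens to 85 mm and grips with 20 to 120 N. Pads are 22 mm wide; open, the fingers measure 114 mm over their backs; the gripper's body (76 mm by 85 mm) begins 54 mm behind the grasp point. The pads swing forward as they close: fully open they stand 13 mm farther back than shut.
Start: joints at [-1.453, 0.377, 0.081, 1.274, 0, 1.46], TCP at [129.863, -560.181, 231.329] pointing down, gripper open.
Joint ranges: [-2.72, 2.72], [-0.84, 1.66], [-1.02, 1.22], [-1.77, 2.12], [-1.37, 1.28], [-3.14, 3.14]. Speed limits (rad/s): [2.57, 2.57, 3.14, 3.14, 3.14, 3.14].

### API

Orientations are given as a unit quaternion [w, x, y, z].
In Python, from bench import * gives the robot as it stands.
- The arm moves only by the tool step_arm, never from a script. Its argument "motion" is a list of rows, each an object of numbers: "x", "y", "z": the shift along the tool's x, y, z in m; "ax", "ay", "az": the turn, a rotation vector about the tool's x, y, z in degrees; "gripper": the closure in counts, from 0 (fully open) to 255 (shut). In form: [{"x": .., "y": .., "z": .., "ax": .., "ay": .., "az": .., "gripper": ..}, ...]. A call has 1 to 12 rows; each row is the pose to reach, as a shift and turn from the pose measured when the call began, along the tool's axes at that moment; what a row does not reach only later rows make up. A row lasts 1/10 s, in which the tool goes at most 50 mm and 8.59 degrees, less where a joint would pass 70% of its speed; a pose out of reach is approached as far as the arm can. A call with a gripper value outside its range is refused whole. The fingers move at their own pace and stop on an object; "force" is the grip in N (left out, the last holds). Time passes only in rows, so rows that repeat a pose let the fingers close. It gives the time, the measured TCP pose, the force and the opening at its end, in the units of the state.
- get_state(): the state, without advancing time (a new reading comes with each control period).
- capture(name): name is "scene" or "top"; returns (picture, depth): 480x640x3 uint8, red, green, blue; 480x640 float32, mm along the optical axis (not along the pixel's ray), 0 where there is no reading.
- camera_info(name): a dict with "intrinsics" (3x3 intrinsics, pixels), "dist_coeffs" ([k1, k2, p1, p2, k3] as OpenCV has them; the pictures are not rectified), "cam_to_world" (4x4, takes a point from camera to world coordinates). Camera axes: x right, y down, z forward; pixel columns grow to the right and rows downward; lengths in mm; the calibration is good to about 2 mm. A picture is of the moment at which its call begins. camera_info takes no time and is no camera call.
- finish_job(): hands the job in, once; it reports no verdict.
The state is a dict: "time": time; "q": joint angles; "qd": joint speeds; "effort": joint torques, N m; "tool_pos": TCP position; "eef_rot": TCP orientation; "ft_force": force on the tool from outside, world axes, zero at the start; "moment": the same for the moment, N m; "grip_width": finger opening in mm.
Only numpy, scipy, OpenCV 4.12 (cv2) and the standard library are available. Lean on these libraries where they do the work, as an engineer would, in place of code of your own. Each camera call takes 0.05 s, during which the arm holds its last target.

### The job

Clip the orange-handled snap hook onto the yellow eye of the work shuttle: press its gate sideways against the eye's upright bar until the bar passes and the gate springs shut behind it. Then draw the shuttle out with the hook, fully against its front stop, and let go of the hook with it lying flat on the deck plate, still clipped on. Feel for the eye and be gentle (hook against shuttle or eye always under 25 N), never touch the shuttle or eye with the gripper, and leave everything else where it stands.

Things in the scene. Friction and masses are not known exactly. Their poses are not given: they have to be found in the camera images.
- hook_grip (a point): Centre of the orange grip post of the loose snap hook (0.28 kg). Post 24 mm (x) by 16 mm (y) by 62 mm high, standing on the flat steel hook; this point is on its axis, 40 mm above the hook's underside and 22 mm below the post's top. Take it across the 16 mm, fingertips at least 12 mm above the underside. Axes as hook.
- hook: The same hook; origin under the post, at the underside. Lies flat, 10 mm thick, z up, points to its +x, mouth and brass gate on +y. In its frame (mm): 9 mm round steel bar; spine centre line y = -16; bend's inner face x = 90, outer end x = 99; nose centre line y = 12, its round tip x = 76.5. Gate: 6 mm bar along y = 12 from pivot x = 40 to x = 76, swings only inwards (to -y).
- hook_mouth (a point): Point on the shut gate's centre line near the nose, 69 mm along +x and 12 mm along +y from hook's origin, 5 mm up: the way in for an 8 mm bar. When the bar's centre is 10 to 14 mm past this line, drawing the hook along its -x slides the bar off the gate's tip into the bend and the gate springs shut. At about 15 mm the gate strikes its stop and force rises steeply.
- gate (a joint): Opening angle of the hook's gate, rad: 0 shut, 0.70 wide open against its stop; sprung shut (about 3 N near the gate's tip starts it, 5 N when open).
- eye_middle (a point): Point on the shuttle, at the deck's top surface. x points against the pulling direction (the shuttle is drawn to -x), y across, z up. The yellow eye's front bar (8 mm, upright, rigid) stands at x = 0 but at an unknown y within 18 mm either way, where it is clamped; this reading does not show it: feel for it. To clip, lay the hook along this x, mouth to +y, and come from the -y side; deck clear there.
- shuttle (a joint): Travel of the shuttle to its front stop, m: 0 at the back, 0.100 against the front stop; starts near the back, slides with about 5 N of drag, stays where left. Eye: upright loop of 8 mm bar in the shuttle's x-z plane: front bar (eye_c0), top bar (underside 46 mm, top 54 mm over the deck), rear upright 55 mm behind. A blue nest, 140 mm wide, 26 mm high, with parts on it to 70 mm, starts 75 mm behind the front bar.
- station: Fixed steel deck plate, 10 mm thick (top at height 0.010), carrying the shuttle; the hook, spare jaw and spacer ring stand on it, hook and jaw left or right. Origin at table level, under eye_middle when the shuttle is at 0; plate spans x = -0.23 to +0.21, y = -0.23 to +0.23 in its frame; x as eye_middle's, z up.
- spare_jaw: Bystander: spare aluminium gripper jaw, an L-shaped block 50 x 34 x 46 mm standing on the deck plate; leave it alone. Origin at its underside.
- spacer_ring: Bystander: brass spacer ring, 50 mm across, 18 mm high, lying on the deck plate on its right side, towards the back; leave it alone. Origin at its underside.
- screwdriver: Bystander: screwdriver with a green handle lying on the table, right of the deck plate; leave it alone. Origin at its underside.
- wrench: Bystander: steel wrench lying on the table, left of the deck plate; leave it alone. Origin at its underside.
- oil_bottle: Bystander: white oil bottle, 52 mm across, 140 mm high, on the table at the right; leave it alone. Origin at its underside.
- air_cylinder: Bystander: square aluminium air cylinder, 32 x 32 x 140 mm, standing on the table at the left; leave it alone. Origin at its underside.
- parts_bin: Bystander: open blue bin, 160 x 110 x 70 mm, on the table at the far right; leave it alone. Origin at its underside.
Not all that is in view belongs to the job. Leave any blue, purple or red look-alike of the hook alone.

How it is judged (in metres and radians):
On the way, in this order (a step that is already met when the one before it is completed fails the run):
1. the eye presses the hook's gate open (value of joint gate above 0.25 rad and contact force between hook and shuttle above 0.5 N), for 0.03 s.
2. the bar of the eye is inside the hook and the gate has sprung shut (x of eye_c0 in the frame of hook between 0.045 and 0.095 m and y of eye_c0 in the frame of hook between -0.014 and 0.005 m and value of joint gate below 0.08 rad), for 0.2 s.
At the end, for the whole second after the job is handed in: The shuttle stands within 6 mm of its front stop; the eye's front bar is inside the hook and the gate is shut (under 0.08 rad); the hook lies flat (within 0.1 rad, its underside at most 5 mm off the deck plate) and at rest, released (all of step 2 and value of joint shuttle above 0.094 m and z of hook in the frame of station below 0.015 m and angle between hook's own z axis and vertical below 0.1 rad and linear speed of hook below 0.02 m/s); the robot touches nothing.
It fails at once if the hook is forced against the shuttle or its eye with 25 N or more (contact force between hook and shuttle above 25 N).
It fails at once if the gripper or arm touches the shuttle or its eye (contact force between any of the fingers, the arm and shuttle above 1 N).
It fails at once if a bystander is moved by more than 20 mm (distance of any of spare_jaw, spacer_ring, screwdriver, wrench, oil_bottle, air_cylinder, parts_bin from where it was at the start of the episode above 0.02 m).
It also fails if it takes over 54 s, if anything falls off the work surface, if the arm or the gripper's body presses on something with over 40 N, if the wrist force passes 120 N, or if a joint passes its speed limit or range.

## Working session

There is one attempt and no reset: what is moved stays moved. The work goes in short steps, Python scripts to look and compute and a tool call to move; the robot and the scene stay as the last step left them, time stands still between calls to the robot, and variables do not carry over. Pictures are saved under pics/ and viewed, and the job is handed in when it is done.

Besides the shell and the picture viewer there is one more tool, called after "Call:" as name([rows], argument=value, ...), one row to a line, values as JSON. step_arm: Moves the arm, as the interface text tells. Its arguments: {"type":"object","properties":{"motion":{"type":"array","items":{"type":"object","properties":{"x":{"type":"number"},"y":{"type":"number"},"z":{"type":"number"},"ax":{"type":"number"},"ay":{"type":"number"},"az":{"type":"number"},"gripper":{"type":"number"}}}},"force":{"type":"number"}},"required":["motion"]}

```bash
ls; mkdir -p pics; python3 - <<'E'
from bench import *
import cv2,numpy as np
print(get_state())
for n in ("scene","top"):
    p,d=capture(n); cv2.imwrite(f"pics/{n}0.png",p[:,:,::-1]); np.save(f"pics/{n}0.npy",d); print(camera_info(n))
E
```

```text
pics
{'time': 0.0, 'q': array([-1.45334817e+00,  3.78042152e-01,  7.96036078e-02,  1.27439643e+00,
       -3.93823707e-06,  1.46050050e+00]), 'qd': array([-0.00026874, -0.00240461,  0.00201414, -0.00086883, -0.00047262,
       -0.00156617]), 'effort': array([ 2.16034190e-03, -4.63603485e+01,  2.69875789e+01,  2.06291489e-02,
        3.73911223e-05,  2.97770248e-05]), 'tool_pos': array([ 129.75228241, -559.48593378,  230.36418295]), 'eef_rot': array([-1.01931028e-03,  9.93523071e-01,  1.13626002e-01, -5.61436981e-06]), 'ft_force': array([-0.31291012, -0.23691764, -0.51742235]), 'moment': array([-0.02121514,  0.01598611,  0.00484676]), 'grip_width': 85.31741499928351}
{'intrinsics': array([[497.78489388,   0.        , 326.12335611],
       [  0.        , 497.78489388, 237.89752401],
       [  0.        ,   0.        ,   1.        ]]), 'dist_coeffs': array([-0.09148121,  0.        ,  0.        ,  0.        ,  0.        ]), 'cam_to_world': array([[ 3.87014068e-01,  7.86840404e-01, -4.80730996e-01,
         1.10249805e+03],
       [ 9.22069386e-01, -3.31867107e-01,  1.99128778e-01,
        -2.98206545e+02],
       [-2.85623678e-03, -5.20332973e-01, -8.53958687e-01,
         1.14602671e+03],
       [ 0.00000000e+00,  0.00000000e+00,  0.00000000e+00,
         1.00000000e+00]])}
{'intrinsics': array([[580.69925491,   0.        , 319.6610119 ],
       [  0.        , 580.69925491, 254.77964197],
       [  0.        ,   0.        ,   1.        ]]), 'dist_coeffs': array([-0.17249009,  0.        ,  0.        ,  0.        ,  0.        ]), 'cam_to_world': array([[-1.05286388e-02, -9.81211585e-01,  1.92647277e-01,
         1.35521265e+02],
       [-9.99924716e-01,  1.15453062e-02,  4.15548069e-03,
        -7.59724323e+01],
       [-6.30157760e-03, -1.92589022e-01, -9.81259272e-01,
         1.97835532e+03],
       [ 0.00000000e+00,  0.00000000e+00,  0.00000000e+00,
         1.00000000e+00]])}
```

View pics/scene0.png

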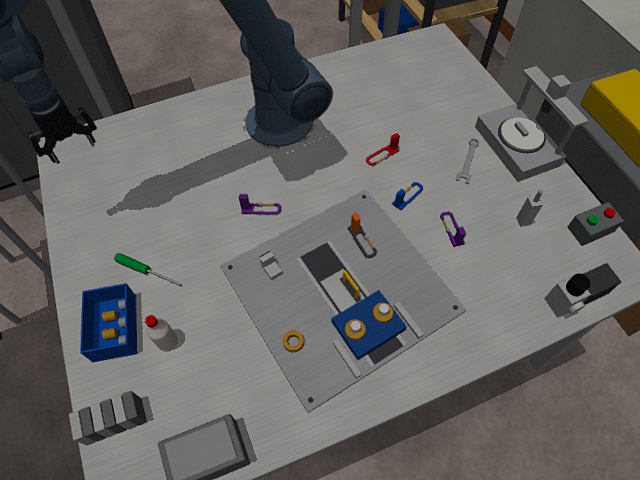

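View pics/top0.png

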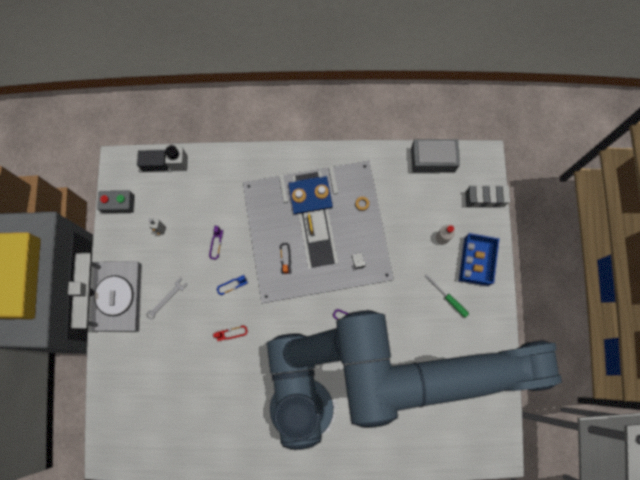

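The orange-handled hook is at scene (360,235) and top (285,258), on the plate. The red hook (385,150), blue hook (408,195) and purple hooks (260,206 and 453,228) in the scene view are look-alikes. Only the orange one stands on the deck. I'll confirm it in an enlarged crop.

```bash
python3 - <<'E'
import cv2,numpy as np
s=cv2.imread("pics/scene0.png"); t=cv2.imread("pics/top0.png")
cv2.imwrite("pics/c1.png",cv2.resize(s[190:360,290:460],(780,600)[::-1] and (600,600),interpolation=cv2.INTER_CUBIC)) 
cv2.imwrite("pics/c2.png",cv2.resize(t[155:305,235:400],(660,600),interpolation=cv2.INTER_CUBIC))
cv2.imwrite("pics/c3.png",cv2.resize(s[180:420,210:480],(675,600),interpolation=cv2.INTER_CUBIC))
E
```

```text
(no output)
```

View pics/c1.png

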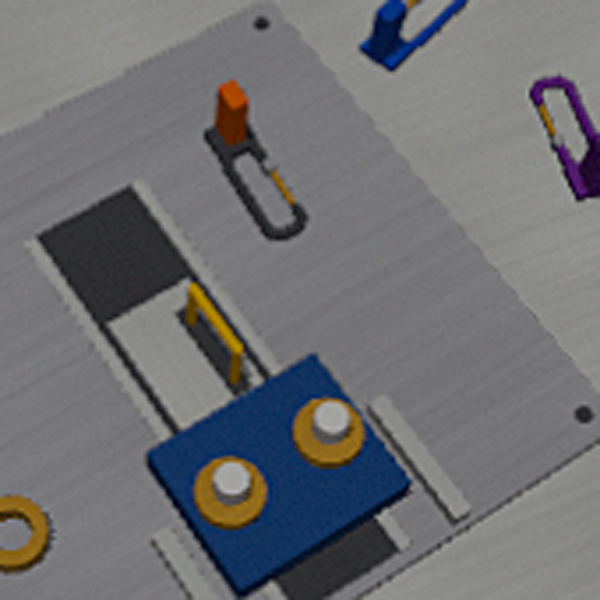

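View pics/c2.png

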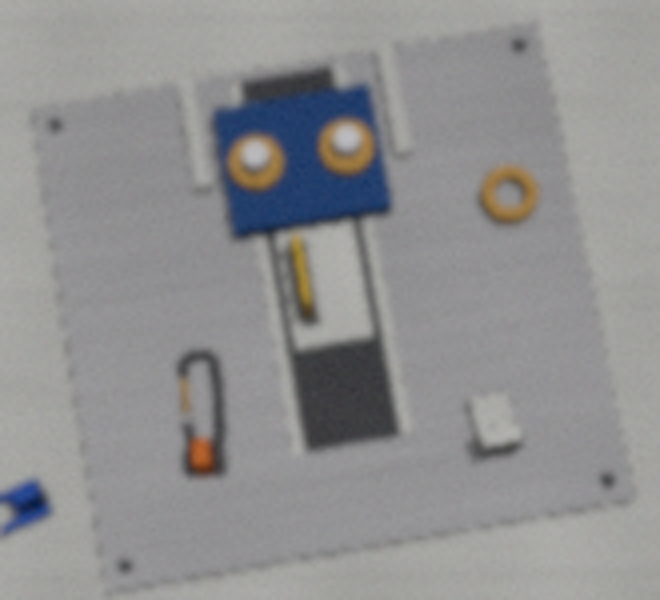

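View pics/c3.png

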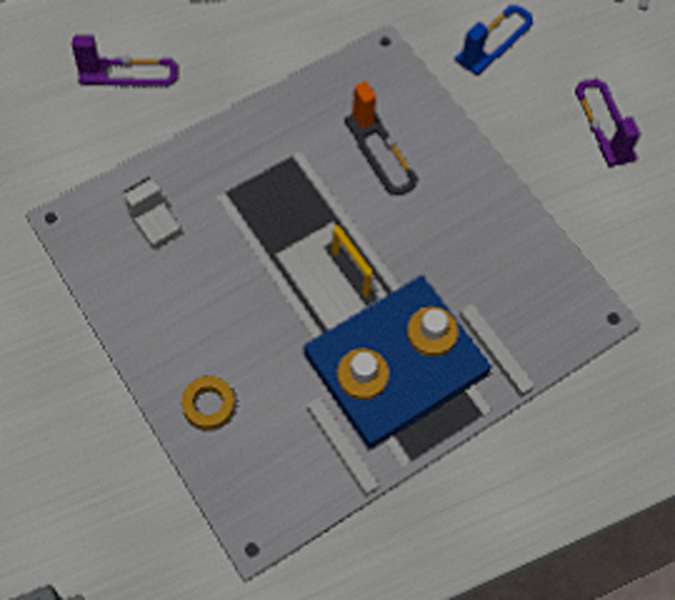

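The enlarged crop confirms the hook: orange post, dark steel body, brass gate on +y, scene (360,235). It lies on the plate's left, roughly along the station's x. The eye is yellow at scene (350,283), and the front bar's top is near (345,273). Next I'll measure.

```bash
cat > h.py <<'E'
from bench import *
import cv2,numpy as np
def ray(n,uv):
    c=camera_info(n); K=c["intrinsics"]; D=c["dist_coeffs"]; T=c["cam_to_world"]
    p=cv2.undistortPoints(np.array(uv,float).reshape(-1,1,2),K,D).reshape(-1,2)
    d=np.c_[p,np.ones(len(p))]@T[:3,:3].T
    return T[:3,3],d
def onz(n,uv,z):
    o,d=ray(n,uv); return o+d*((z-o[2])/d[:,2])[:,None]
def cloud(n,dep):
    h,w=dep.shape; v,u=np.mgrid[:h,:w]; 
    c=camera_info(n); o,d=ray(n,np.stack([u.ravel(),v.ravel()],1)); 
    return (o+d*dep.reshape(-1,1)).reshape(h,w,3)
def proj(n,P):
    c=camera_info(n);T=np.linalg.inv(c["cam_to_world"])
    return cv2.projectPoints(np.array(P,float).reshape(-1,1,3),cv2.Rodrigues(T[:3,:3])[0],T[:3,3],c["intrinsics"],c["dist_coeffs"])[0].reshape(-1,2)
E
python3 - <<'E'
from h import *
for n,scr in (("scene",[(364,197),(230.5,267.5),(456,307.5),(310.5,400)]),("top",[(248.5,186),(364.5,166.5),(266.5,296.5),(387,275)])):
    im=cv2.imread(f"pics/{n}0.png"); g=cv2.cvtColor(im,6).astype(float)
    dep=np.load(f"pics/{n}0.npy"); C=cloud(n,dep)
    pts=[]
    for u,v in scr:
        u0,v0=int(u),int(v); r=5
        w=g[v0-r:v0+r+1,u0-r:u0+r+1]; w=np.clip(np.median(w)-12-w,0,None)
        yy,xx=np.mgrid[-r:r+1,-r:r+1]; pts.append((u0+(w*xx).sum()/w.sum(),v0+(w*yy).sum()/w.sum()))
    P=onz(n,pts,10); print(n,np.round(pts,1).tolist()); print(np.round(P,1)); print("ctr",P.mean(0))
    for i in range(4):
        for j in range(i): print(i,j,np.round(np.linalg.norm(P[i]-P[j]),1),np.degrees(np.arctan2(*(P[i]-P[j])[[1,0]])))
    hsv=cv2.cvtColor(im,cv2.COLOR_BGR2HSV)
    if n=="scene": roi=[(205,250,345,370),(265,300,338,362)]
    else: roi=[(255,280,275,300),(205,240,300,320)]
    for name,rr,lo,hi in (("orange",roi[0],(3,150,60),(14,255,255)),("yellow",roi[1],(16,120,60),(32,255,255))):
        m=cv2.inRange(hsv,lo,hi); k=np.zeros_like(m); a,b,c,d=rr; k[a:b,c:d]=m[a:b,c:d]
        v,u=np.nonzero(k); Q=C[v,u]; print(name,len(v),u.min(),u.max(),v.min(),v.max(),u.mean(),v.mean()); print(np.round(np.percentile(Q,[0,10,50,90,100],axis=0),1))
E
```

```text
scene [[363.6, 196.3], [229.8, 266.8], [455.0, 307.0], [310.3, 399.5]]
[[ 377.4  117.3   10. ]
 [ 446.9 -297.3   10. ]
 [ 772.3  183.4   10. ]
 [ 841.7 -231.    10. ]]
ctr [609.59718754 -56.89270547  10.        ]
1 0 420.4 -80.48344601705976
2 0 400.4 9.504324773495016
2 1 580.5 55.902944225931854
3 0 580.4 -36.87222062672481
3 1 400.4 9.536665271520182
3 2 420.2 -80.49514860344199
orange 128 351 359 213 230 355.3203125 221.7265625
[[ 455.3 -298.2   17.2]
 [ 459.9   41.8   25. ]
 [ 473.5   45.4   55.5]
 [ 478.1   53.9   73.5]
 [1102.5   56.9 1146. ]]
yellow 130 343 358 270 298 350.5846153846154 282.23846153846154
[[ 577.1 -298.2    8.2]
 [ 599.6  -42.9   14.9]
 [ 625.3  -36.1   60.5]
 [ 654.8  -30.6   66.5]
 [1102.5  -23.9 1146. ]]
top [[248.4, 185.8], [364.3, 165.9], [265.8, 296.1], [386.4, 274.6]]
[[ 775.   183.4   10. ]
 [ 844.3 -230.7   10. ]
 [ 380.4  118.    10. ]
 [ 449.9 -296.5   10. ]]
ctr [612.4095438  -56.44512702  10.        ]
1 0 419.8 -80.51042335758558
2 0 400.0 -170.6020736271259
2 1 580.3 143.05853918450876
3 0 579.6 -124.12400618194442
3 1 399.8 -170.54010834143298
3 2 420.3 -80.48551700004134
orange 35 283 287 265 272 284.9142857142857 268.77142857142854
[[ 135.5  -76.    39.9]
 [ 457.9   41.8   52.4]
 [ 463.8   48.5   70.7]
 [ 472.3   54.8   78. ]
 [ 476.9   55.5 1978.4]]
yellow 41 308 312 215 232 309.9512195121951 223.390243902439
[[ 5.964e+02 -4.290e+01  4.000e-01]
 [ 5.989e+02 -3.950e+01  4.410e+01]
 [ 6.225e+02 -3.610e+01  6.090e+01]
 [ 6.455e+02 -3.150e+01  6.770e+01]
 [ 6.488e+02 -2.830e+01  7.480e+01]]
```

```bash
cat >> h.py <<'E'
YAW=np.radians(9.51)
# station frame as each camera sees it (mm)
ST={"scene":np.array([609.6,-56.9])+10*np.array([np.cos(YAW),np.sin(YAW)]),"top":np.array([612.4,-56.5])+10*np.array([np.cos(YAW),np.sin(YAW)])}
def s2w(n,P,org=None,yaw=YAW):
    P=np.atleast_2d(np.array(P,float)); c,s=np.cos(yaw),np.sin(yaw); o=ST[n] if org is None else org
    return np.c_[P[:,:2]@np.array([[c,s],[-s,c]])+o,P[:,2]]
def w2s(n,xy):
    c,s=np.cos(YAW),np.sin(YAW); return (np.atleast_2d(xy)-ST[n])@np.array([[c,-s],[s,c]])
def box(x0,x1,y0,y1,z0,z1): return [(x,y,z) for x in (x0,x1) for y in (y0,y1) for z in (z0,z1)]
S=6
def rend(n,roi,hulls):
    a,b,c,d=roi; M=np.zeros(((b-a)*S,(d-c)*S),np.uint8)
    for H in hulls:
        p=(proj(n,H)-[c-.5,a-.5])*S-.5
        M=cv2.fillConvexPoly(M,np.round(cv2.convexHull(p.astype(np.float32))*16).astype(np.int32),255,shift=4)
    M=cv2.GaussianBlur(M,(0,0),S*.5)
    return cv2.resize(M,(d-c,b-a),interpolation=cv2.INTER_AREA)/255.
def soft(im,roi,kind):
    a,b,c,d=roi; x=im[a:b,c:d].astype(float)
    B,G,R=x[...,0],x[...,1],x[...,2]
    sat=(R-B)  # orange and yellow both strong
    return sat
def fit(n,im,roi,model,p0,steps,mask=None):
    from scipy.optimize import minimize
    T=soft(im,roi,None); 
    if mask is not None: T=T*mask
    def cost(p):
        R=rend(n,roi,model(p)); 
        A=np.c_[R.ravel(),np.ones(R.size)]; x,*_=np.linalg.lstsq(A,T.ravel(),rcond=None)
        return ((A@x-T.ravel())**2).mean()
    best=None
    for k in range(3):
        sim=np.array([p0]+[np.array(p0)+np.eye(len(p0))[i]*steps[i]*(1 if k%2==0 else -1) for i in range(len(p0))])
        r=minimize(cost,p0,method="Nelder-Mead",options=dict(initial_simplex=sim,xatol=.02,fatol=1e-4)); p0=r.x
    return r.x,r.fun,soft(im,roi,None).var()
def postmodel(n):
    return lambda p:[s2w(n,box(-12,12,-8,8,20,72),org=p[:2],yaw=YAW+ (p[2] if len(p)>2 else 0))]
def eyemodel(n):
    def m(p):
        x,y=p; return [s2w(n,b) for b in (box(x-4,x+4,y-4,y+4,10,64),box(x-4,x+59,y-4,y+4,56,64),box(x+51,x+59,y-4,y+4,10,64))]
    return m
E
python3 - <<'E'
from h import *
for n,ro,ry,po in (("scene",(203,245,338,374),(262,302,335,366),(466,49)),("top",(256,282,274,297),(205,242,300,322),(466,49))):
    im=cv2.imread(f"pics/{n}0.png")
    p,f,v=fit(n,im,ro,postmodel(n),[*po,0.],[3,3,.1]); print(n,"post",p,f,v,"station",w2s(n,p[:2]),"yaw deg",np.degrees(p[2]))
    p,f,v=fit(n,im,ry,eyemodel(n),[0,18],[3,3]); print(n,"eye",p,f,v)
E
```

```text
scene post [ 4.66301363e+02  4.87752673e+01 -3.29051974e-01] 255.4132968476698 1122.7631645250694 station [[-133.86961168  127.89871277]] yaw deg -18.853289325412717
scene eye [-19.78447676  17.98156009] 488.98363826904085 1725.3068255723206
top post [ 4.69406160e+02  4.99132782e+01 -1.66336575e-01] 64.31554964255827 699.5392221563518 station [[-133.44707019  128.57622263]] yaw deg -9.530383740552745
top eye [-18.34113503  18.1403992 ] 700.8287334331915 1185.0553278317407
```

```bash
cat >> h.py <<'E'
def hookpts(n,org,yaw,z=15):
    th=np.linspace(np.pi/2,-np.pi/2,15); r=14
    P=[(40,12),(76.5,12)]+[(80.5+14*np.cos(t),-2+14*np.sin(t)) for t in th]+[(0,-16)]
    return [s2w(n,[(x,y,z) for x,y in P],org=org,yaw=yaw), s2w(n,[(-12,-8,72),(12,-8,72),(12,8,72),(-12,8,72),(-12,-8,72)],org=org,yaw=yaw), s2w(n,[(69,12,15),(69,2,15)],org=org,yaw=yaw)]
def overlay(n,im,roi,lines,fn,k=8):
    a,b,c,d=roi; I=cv2.resize(im[a:b,c:d],None,fx=k,fy=k,interpolation=cv2.INTER_CUBIC)
    for i,L in enumerate(lines):
        p=((proj(n,L)-[c-.5,a-.5])*k).astype(int); cv2.polylines(I,[p.reshape(-1,1,2)],False,[(0,255,0),(255,255,0),(255,0,255)][i%3],1)
    cv2.imwrite(fn,I)
def eyelines(n,x,y):
    return [s2w(n,[(x,y,10),(x,y,60),(x+55,y,60),(x+55,y,10)])]
E
python3 - <<'E'
from h import *
for n,org,e,roi in (("scene",(466.3,48.8),(-19.8,18),(205,305,310,390)),("top",(469.4,49.9),(-18.3,18.1),(200,275,270,330))):
    im=cv2.imread(f"pics/{n}0.png")
    overlay(n,im,roi,hookpts(n,np.array(org),0.)+eyelines(n,*e),f"pics/ov_{n}.png",7)
E
```

```text
(no output)
```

View pics/ov_scene.png

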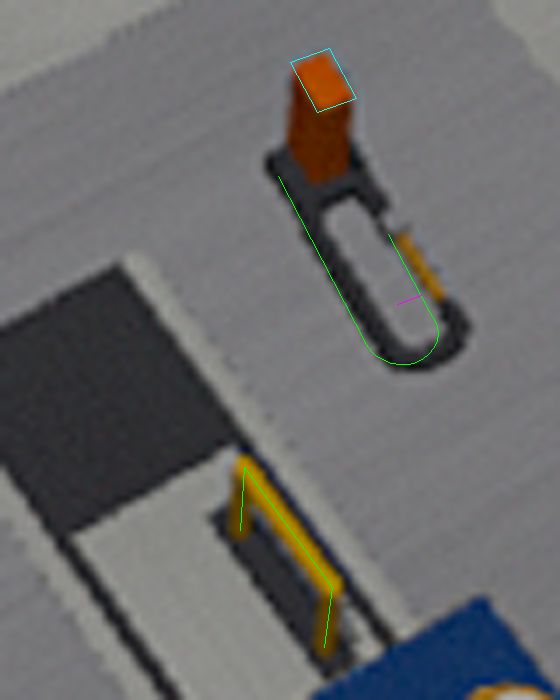

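View pics/ov_top.png

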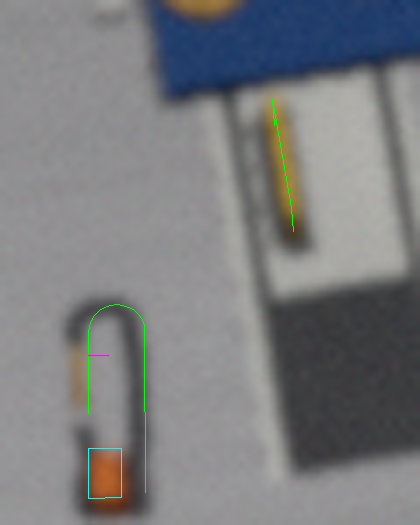

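```bash
cat >> h.py <<'E'
def ringhulls(n,p,z0=10.5,z1=19.5,yawabs=None):
    org=np.array(p[:2]); yaw=p[2]
    th=np.linspace(np.pi/2,-np.pi/2,13)
    P=np.array([(72.5,12),(80.5,12)]+[(80.5+14*np.cos(t),-2+14*np.sin(t)) for t in th]+[(20,-16)])
    H=[]
    for a,b in zip(P[:-1],P[1:]):
        d=(b-a)/max(np.linalg.norm(b-a),1e-6); q=np.array([-d[1],d[0]])*4.5
        if np.linalg.norm(b-a)<1e-6: continue
        H.append(s2w(n,[(*(c+s*q),z) for c in (a,b) for s in (1,-1) for z in (12.5,17.5)],org=org,yaw=yaw))
    return H
def gatehull(n,p,z=15):
    return [s2w(n,[(x,12+s*3,zz) for x in (44,74) for s in (1,-1) for zz in (13,17)],org=np.array(p[:2]),yaw=p[2])]
def fithook(n,im,p0,dz=0,verbose=0):
    """fit x,y,yaw(world) from ring(dark)+gate(brass)+post(orange); three channel lstsq"""
    from scipy.optimize import minimize
    def hulls(p):
        A=ringhulls(n,p); B=gatehull(n,p); C=[s2w(n,box(-12,12,-8,8,20,72),org=np.array(p[:2]),yaw=p[2])]; D=[s2w(n,box(-12,12,-8,8,72,72),org=np.array(p[:2]),yaw=p[2])]
        E=[s2w(n,box(-14,22,-16,14,11,19),org=np.array(p[:2]),yaw=p[2])]
        sh=lambda L:[h+np.array([0,0,dz]) for h in L]
        return [sh(x) for x in (A,B,C,D,E)]
    allp=np.vstack([proj(n,h) for L in hulls(p0) for h in L]); m=7
    c,a=np.floor(allp.min(0)-m).astype(int); d,b=np.ceil(allp.max(0)+m).astype(int); roi=(a,b,c,d)
    T=im[a:b,c:d].astype(float).reshape(-1,3)
    def cost(p):
        R=[rend(n,roi,L).ravel() for L in hulls(p)]
        occ=1-np.clip(R[2],0,1)
        A=np.c_[R[0]*occ,R[1]*occ,R[2],R[3],R[4]*occ,np.ones(R[0].size)]
        x,*_=np.linalg.lstsq(A,T,rcond=None); return ((A@x-T)**2).mean()
    for k in range(3):
        st=[3,3,.06] if k%2==0 else [-2,-2,-.04]
        sim=np.array([p0]+[np.array(p0)+np.eye(3)[i]*st[i] for i in range(3)])
        r=minimize(cost,p0,method="Nelder-Mead",options=dict(initial_simplex=sim,xatol=.01,fatol=1e-3)); p0=r.x
    return r.x,r.fun,T.var(0).mean()
E
python3 - <<'E'
from h import *
for n,org,e,roi in (("scene",(466.3,48.8),(-19.8,18),(205,305,310,390)),("top",(469.4,49.9),(-18.3,18.1),(200,275,270,330))):
    im=cv2.imread(f"pics/{n}0.png")
    p,f,v=fithook(n,im,[*org,.04]); print(n,p,f,v,"stn",w2s(n,p[:2]),np.degrees(p[2]))
    overlay(n,im,roi,hookpts(n,p[:2],p[2])+eyelines(n,*e),f"pics/ov2_{n}.png",7)
E
```

```text
Traceback (most recent call last):
  File "h.py", line 100, in fithook
    r=minimize(cost,p0,method="Nelder-Mead",options=dict(initial_simplex=sim,xatol=.01,fatol=1e-3)); p0=r.x
  File "h.py", line 93, in cost
    R=[rend(n,roi,L).ravel() for L in hulls(p)]
       ~~~~^^^^^^^^^
  File "h.py", line 30, in rend
    p=(proj(n,H)-[c-.5,a-.5])*S-.5
       ~~~~^^^^^
  File "h.py", line 15, in proj
    c=camera_info(n);T=np.linalg.inv(c["cam_to_world"])
ValueError: time passes only in moves, steps and waits
```

Too many `camera_info` calls, so I'll cache it.

```bash
sed -i 's/camera_info(n)/CI[n]/g; s/^import cv2,numpy as np/import cv2,numpy as np\nCI={k:camera_info(k) for k in ("scene","top")}/' h.py
cat > t.py <<'E'
from h import *
for n,org,e,roi in (("scene",(466.3,48.8),(-19.8,18),(205,305,310,390)),("top",(469.4,49.9),(-18.3,18.1),(200,275,270,330))):
    im=cv2.imread(f"pics/{n}0.png")
    p,f,v=fithook(n,im,[*org,.04]); print(n,p,f,v,"stn",w2s(n,p[:2]),np.degrees(p[2]))
    overlay(n,im,roi,hookpts(n,p[:2],p[2])+eyelines(n,*e),f"pics/ov2_{n}.png",7)
E
python3 t.py
```

```text
scene [4.67375242e+02 4.85478126e+01 8.13321296e-02] 133.8245511383304 835.0912207812938 stn [[-132.84807147  127.49695807]] 4.659987765291934
top [4.69915314e+02 5.00527544e+01 7.63740107e-02] 60.67839346129466 566.4141099314757 stn [[-132.92186939  128.62965972]] 4.375908480127872
```

View pics/ov2_scene.png

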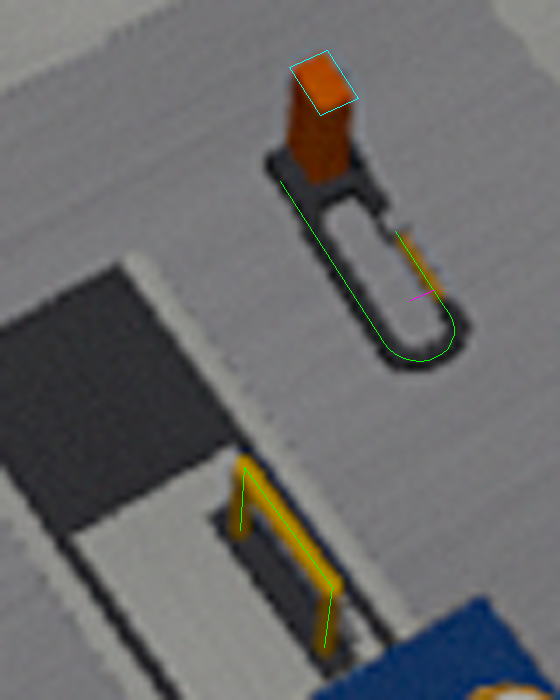

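View pics/ov2_top.png

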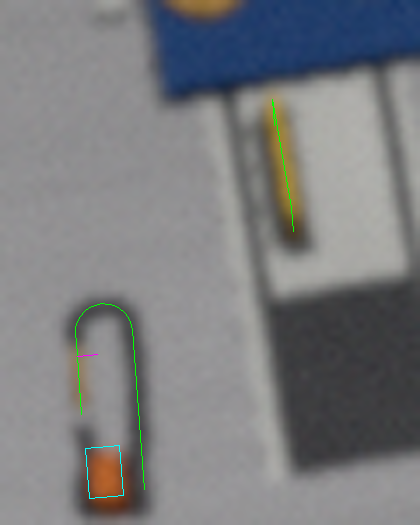

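```bash
cat >> h.py <<'E'
from scipy.spatial.transform import Rotation as Ro
def rel(xyz,yawdeg,st=None):
    st=st or get_state(); q=st["eef_rot"]; R=Ro.from_quat([q[1],q[2],q[3],q[0]])
    Rt=Ro.from_euler("z",yawdeg,degrees=True)*Ro.from_euler("x",180,degrees=True)
    d=R.inv().apply(np.array(xyz)-st["tool_pos"])/1000; w=(R.inv()*Rt).as_rotvec(degrees=True)
    return np.round(d,4).tolist(),np.round(w,2).tolist()
def show():
    st=get_state(); q=st["eef_rot"]; R=Ro.from_quat([q[1],q[2],q[3],q[0]]).as_matrix()
    print(round(st["time"],2),"pos",np.round(st["tool_pos"],1),"yaw",round(np.degrees(np.arctan2(R[1,0],R[0,0])),2),"tilt",round(np.degrees(np.arccos(-R[2,2])),2),"F",np.round(st["ft_force"],2),"M",np.round(st["moment"],2),"w",round(st["grip_width"],1)); return st
E
python3 -c "
from h import *
show();print(rel((420,-260,200),5.3));print(rel((467,49,130),5.3))"
```

```text
0.1 pos [ 129.8 -559.6  230.4] yaw 13.05 tilt 0.1 F [ 0.47  0.58 -0.85] M [-0.01  0.08 -0.01] w 86.0
([0.3504, -0.2263, 0.0309], [-0.1, -0.0, 7.75])
([0.4659, -0.5165, 0.1015], [-0.1, -0.0, 7.75])
```

Call:
step_arm([
  {"x": 0.3504, "y": -0.2263, "z": 0.03, "az": 7.75, "gripper": 0},
  {"x": 0.3504, "y": -0.2263, "z": 0.03, "az": 7.75, "gripper": 0},
  {"x": 0.3504, "y": -0.2263, "z": 0.03, "az": 7.75, "gripper": 0},
  {"x": 0.3504, "y": -0.2263, "z": 0.03, "az": 7.75, "gripper": 0},
  {"x": 0.3504, "y": -0.2263, "z": 0.03, "az": 7.75, "gripper": 0},
  {"x": 0.3504, "y": -0.2263, "z": 0.03, "az": 7.75, "gripper": 0},
  {"x": 0.3504, "y": -0.2263, "z": 0.03, "az": 7.75, "gripper": 0},
  {"x": 0.3504, "y": -0.2263, "z": 0.03, "az": 7.75, "gripper": 0},
  {"x": 0.3504, "y": -0.2263, "z": 0.03, "az": 7.75, "gripper": 0},
  {"x": 0.4659, "y": -0.5165, "z": 0.06, "az": 7.75, "gripper": 0},
  {"x": 0.4659, "y": -0.5165, "z": 0.08, "az": 7.75, "gripper": 0},
  {"x": 0.4659, "y": -0.5165, "z": 0.1015, "az": 7.75, "gripper": 0},
])

```text
schema error: expected keys x, y, z, ax, ay, az, gripper
```

```bash
python3 -c "
from h import *
show();print(rel((467,49,130),5.3))"
```

```text
0.1 pos [ 129.8 -559.6  230.4] yaw 13.05 tilt 0.1 F [ 0.47  0.58 -0.85] M [-0.01  0.08 -0.01] w 86.0
([0.4659, -0.5165, 0.1015], [-0.1, -0.0, 7.75])
```

Call:
step_arm([
  {"x": 0.35, "y": -0.226, "z": 0.03, "ax": 0, "ay": 0, "az": 7.75, "gripper": 0},
  {"x": 0.35, "y": -0.226, "z": 0.03, "ax": 0, "ay": 0, "az": 7.75, "gripper": 0},
  {"x": 0.35, "y": -0.226, "z": 0.03, "ax": 0, "ay": 0, "az": 7.75, "gripper": 0},
  {"x": 0.35, "y": -0.226, "z": 0.03, "ax": 0, "ay": 0, "az": 7.75, "gripper": 0},
  {"x": 0.35, "y": -0.226, "z": 0.03, "ax": 0, "ay": 0, "az": 7.75, "gripper": 0},
  {"x": 0.35, "y": -0.226, "z": 0.03, "ax": 0, "ay": 0, "az": 7.75, "gripper": 0},
  {"x": 0.35, "y": -0.226, "z": 0.03, "ax": 0, "ay": 0, "az": 7.75, "gripper": 0},
  {"x": 0.35, "y": -0.226, "z": 0.03, "ax": 0, "ay": 0, "az": 7.75, "gripper": 0},
  {"x": 0.35, "y": -0.226, "z": 0.03, "ax": 0, "ay": 0, "az": 7.75, "gripper": 0},
  {"x": 0.466, "y": -0.516, "z": 0.06, "ax": 0, "ay": 0, "az": 7.75, "gripper": 0},
  {"x": 0.466, "y": -0.516, "z": 0.08, "ax": 0, "ay": 0, "az": 7.75, "gripper": 0},
  {"x": 0.466, "y": -0.516, "z": 0.1, "ax": 0, "ay": 0, "az": 7.75, "gripper": 0},
])

```text
time: 1.3
tool_pos: [442.5, -113.0, 175.0]
eef_rot: [-0.001, 0.999, 0.046, 0.0]
ft_force: [0.3, -0.1, 0.7]
grip_width: 85.3
```

```bash
python3 -c "
from h import *
show();print(rel((467,49,130),5.3))"
```

```text
1.3 pos [ 442.5 -113.   175. ] yaw 5.27 tilt 0.1 F [ 0.31 -0.1   0.7 ] M [-0.01 -0.08  0.03] w 85.3
([0.0393, -0.1589, 0.0453], [-0.09, -0.05, -0.03])
```

Call:
step_arm([
  {"x": 0.039, "y": -0.159, "z": 0.03, "ax": 0, "ay": 0, "az": 0, "gripper": 0},
  {"x": 0.039, "y": -0.159, "z": 0.03, "ax": 0, "ay": 0, "az": 0, "gripper": 0},
  {"x": 0.039, "y": -0.159, "z": 0.03, "ax": 0, "ay": 0, "az": 0, "gripper": 0},
  {"x": 0.039, "y": -0.159, "z": 0.045, "ax": 0, "ay": 0, "az": 0, "gripper": 0},
  {"x": 0.039, "y": -0.159, "z": 0.045, "ax": 0, "ay": 0, "az": 0, "gripper": 0},
])

```text
time: 1.8
tool_pos: [464.7, 51.5, 128.0]
eef_rot: [-0.001, 0.999, 0.048, -0.002]
ft_force: [-0.8, -0.0, -0.4]
grip_width: 85.3
```

```bash
python3 -c "
from h import *
show();print(rel((467,49,31),5.3))
p,d=capture('scene');cv2.imwrite('pics/s2.png',p[150:310,260:460,::-1].repeat(4,0).repeat(4,1))"
```

```text
1.8 pos [464.7  51.5 128. ] yaw 5.54 tilt 0.25 F [-0.78 -0.04 -0.43] M [-0.05  0.03  0.01] w 85.3
([0.0024, 0.0029, 0.097], [-0.14, 0.21, 0.24])
```

View pics/s2.png

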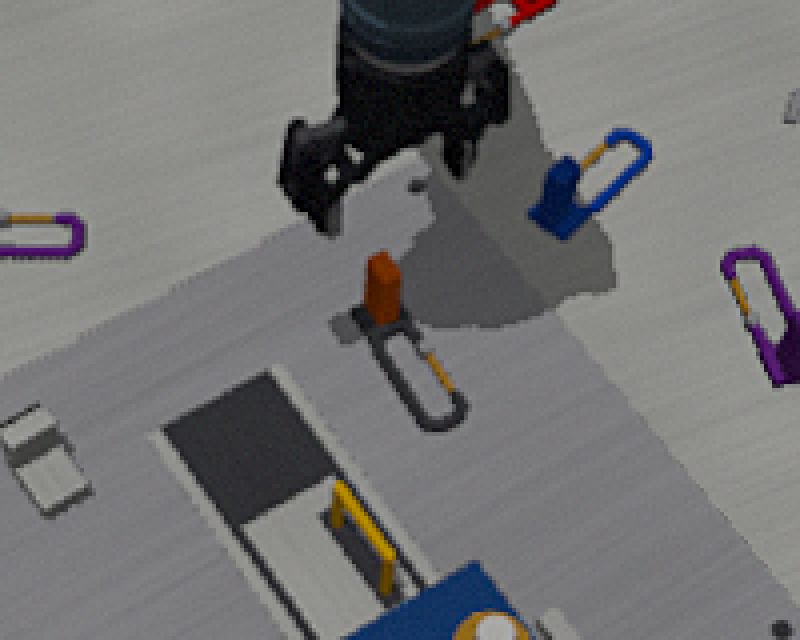

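The gripper straddles the orange post (crop (382,285), full image (355,221)), with a finger on either side. Now I'll descend and close.

Call:
step_arm([
  {"x": 0.002, "y": 0.003, "z": 0.03, "ax": 0, "ay": 0, "az": 0, "gripper": 0},
  {"x": 0.002, "y": 0.003, "z": 0.06, "ax": 0, "ay": 0, "az": 0, "gripper": 0},
  {"x": 0.002, "y": 0.003, "z": 0.085, "ax": 0, "ay": 0, "az": 0, "gripper": 0},
  {"x": 0.002, "y": 0.003, "z": 0.097, "ax": 0, "ay": 0, "az": 0, "gripper": 0},
  {"x": 0.002, "y": 0.003, "z": 0.097, "ax": 0, "ay": 0, "az": 0, "gripper": 0},
  {"x": 0.002, "y": 0.003, "z": 0.097, "ax": 0, "ay": 0, "az": 0, "gripper": 0},
])

```text
time: 2.45
tool_pos: [467.6, 46.2, 32.7]
eef_rot: [-0.001, 0.999, 0.046, -0.001]
ft_force: [0.0, 0.4, 0.4]
grip_width: 85.4
```

Call:
step_arm([
  {"x": 0, "y": 0, "z": 0, "ax": 0, "ay": 0, "az": 0, "gripper": 255},
  {"x": 0, "y": 0, "z": 0, "ax": 0, "ay": 0, "az": 0, "gripper": 255},
  {"x": 0, "y": 0, "z": 0, "ax": 0, "ay": 0, "az": 0, "gripper": 255},
  {"x": 0, "y": 0, "z": 0, "ax": 0, "ay": 0, "az": 0, "gripper": 255},
  {"x": 0, "y": 0, "z": 0, "ax": 0, "ay": 0, "az": 0, "gripper": 255},
  {"x": 0, "y": 0, "z": 0, "ax": 0, "ay": 0, "az": 0, "gripper": 255},
  {"x": 0, "y": 0, "z": 0, "ax": 0, "ay": 0, "az": 0, "gripper": 255},
  {"x": 0, "y": 0, "z": 0, "ax": 0, "ay": 0, "az": 0, "gripper": 255},
  {"x": 0, "y": 0, "z": 0, "ax": 0, "ay": 0, "az": 0, "gripper": 255},
  {"x": 0, "y": 0, "z": 0, "ax": 0, "ay": 0, "az": 0, "gripper": 255},
], force=60)

```text
time: 3.45
tool_pos: [467.7, 46.5, 33.1]
eef_rot: [-0.001, 0.999, 0.047, -0.001]
ft_force: [-1.9, 1.4, 5.2]
grip_width: 15.1
```

```bash
python3 -c "
from h import *
show()
p,d=capture('scene');cv2.imwrite('pics/s3f.png',p[:,:,::-1]);cv2.imwrite('pics/s3.png',p[150:310,260:460,::-1].repeat(4,0).repeat(4,1))"
```

```text
3.45 pos [467.7  46.5  33.1] yaw 5.34 tilt 0.15 F [-1.91  1.38  5.24] M [ 0.26  0.29 -0.01] w 15.1
```

View pics/s3.png

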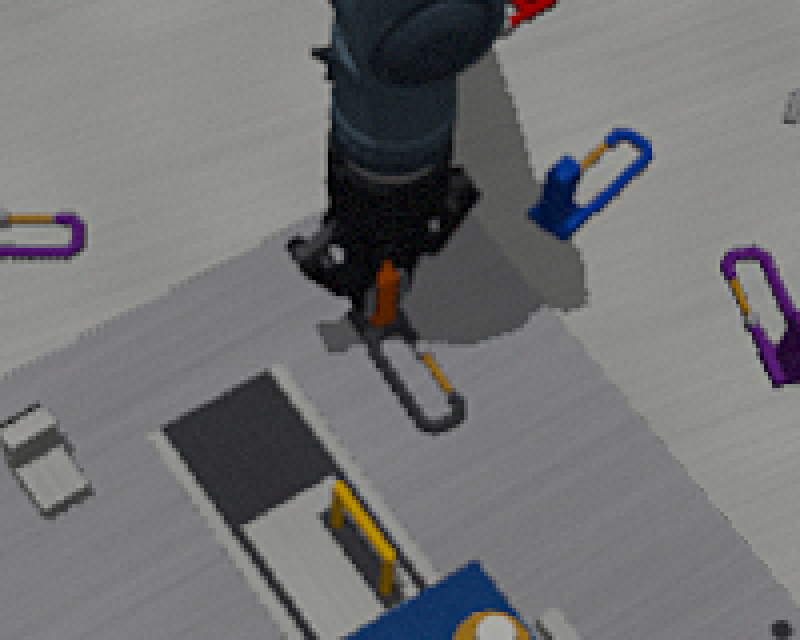

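Held firmly: opening 15.1 mm, orange post between the pads. Next I'll lift it, carry it round the front of the eye and turn it to the station's x.

```bash
python3 -c "
from h import *
show()
off=np.array([0.5,-2.0])
for s,z in (((-133,127),103),((-170,40),103),((-130,-60),103),((-89,-60),103),((-89,-60),45)):
    w=s2w('scene',[(*s,0)])[0,:2]+off; print(s,w,rel((*w,z),9.51))"
```

```text
3.5 pos [467.7  46.5  33. ] yaw 5.34 tilt 0.15 F [-1.46  1.12  5.14] M [ 0.27  0.28 -0.09] w 15.6
(-133, 127) [467.80750871  46.03258275] ([-0.0, 0.0003, -0.07], [-0.1, 0.11, -4.17])
(-170, 40) [445.69012545 -45.88488761] ([-0.0306, 0.0898, -0.0701], [-0.1, 0.11, -4.17])
(-130, -60) [ 501.66237093 -137.90177594] ([0.0165, 0.1866, -0.0703], [-0.1, 0.11, -4.17])
(-89, -60) [ 542.09889892 -131.12776649] ([0.0574, 0.1836, -0.0704], [-0.1, 0.11, -4.17])
(-89, -60) [ 542.09889892 -131.12776649] ([0.0575, 0.1837, -0.0124], [-0.1, 0.11, -4.17])
```

Call:
step_arm([
  {"x": 0, "y": 0, "z": -0.03, "ax": 0, "ay": 0, "az": 0, "gripper": 255},
  {"x": 0, "y": 0, "z": -0.06, "ax": 0, "ay": 0, "az": 0, "gripper": 255},
  {"x": 0, "y": 0.01, "z": -0.07, "ax": 0, "ay": 0, "az": -2, "gripper": 255},
  {"x": -0.015, "y": 0.05, "z": -0.07, "ax": 0, "ay": 0, "az": -4.2, "gripper": 255},
  {"x": -0.03, "y": 0.09, "z": -0.07, "ax": 0, "ay": 0, "az": -4.2, "gripper": 255},
  {"x": -0.01, "y": 0.13, "z": -0.07, "ax": 0, "ay": 0, "az": -4.2, "gripper": 255},
  {"x": 0.016, "y": 0.17, "z": -0.07, "ax": 0, "ay": 0, "az": -4.2, "gripper": 255},
  {"x": 0.035, "y": 0.184, "z": -0.07, "ax": 0, "ay": 0, "az": -4.2, "gripper": 255},
  {"x": 0.057, "y": 0.184, "z": -0.07, "ax": 0, "ay": 0, "az": -4.2, "gripper": 255},
  {"x": 0.057, "y": 0.184, "z": -0.045, "ax": 0, "ay": 0, "az": -4.2, "gripper": 255},
  {"x": 0.057, "y": 0.184, "z": -0.02, "ax": 0, "ay": 0, "az": -4.2, "gripper": 255},
  {"x": 0.057, "y": 0.184, "z": -0.012, "ax": 0, "ay": 0, "az": -4.2, "gripper": 255},
])

```text
time: 4.7
tool_pos: [538.4, -130.5, 40.9]
eef_rot: [-0.002, 0.997, 0.083, -0.004]
ft_force: [-0.1, 0.6, -4.0]
grip_width: 15.2
```

Call:
step_arm([
  {"x": 0, "y": 0, "z": 0, "ax": 0, "ay": 0, "az": 0, "gripper": 255},
  {"x": 0, "y": 0, "z": 0, "ax": 0, "ay": 0, "az": 0, "gripper": 255},
])

```text
time: 4.9
tool_pos: [537.5, -130.2, 40.6]
eef_rot: [-0.002, 0.997, 0.083, -0.005]
ft_force: [0.3, 0.5, -2.8]
grip_width: 15.3
```

```bash
python3 -c "
from h import *
show()
for n in ('scene','top'):
    p,d=capture(n);cv2.imwrite(f'pics/{n}4.png',p[:,:,::-1])
    a,b,c,e=(190,310,290,400) if n=='scene' else (190,290,270,360)
    cv2.imwrite(f'pics/c4{n}.png',cv2.resize(p[a:b,c:e,::-1],None,fx=5,fy=5,interpolation=2))
show()"
```

```text
4.9 pos [ 537.5 -130.2   40.6] yaw 9.55 tilt 0.68 F [ 0.25  0.49 -2.77] M [0.   0.07 0.05] w 15.3
5.0 pos [ 539.1 -130.7   41.9] yaw 9.55 tilt 0.47 F [ 0.39 -0.04 -3.41] M [-0.05  0.07  0.  ] w 15.2
```

View pics/c4scene.png

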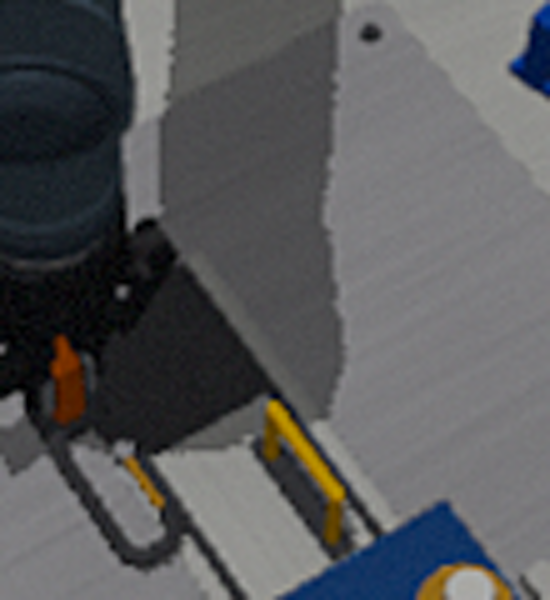

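View pics/c4top.png

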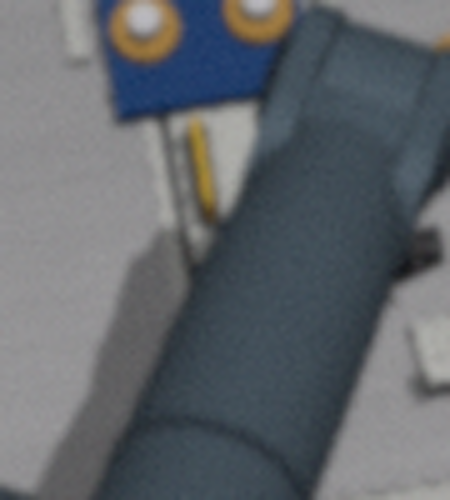

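```bash
cat > t.py <<'E'
from h import *
import sys
im=cv2.imread("pics/scene4.png"); n="scene"; dz=8.5
roi=(245,310,292,372)
for tag,o in (("a",(0,0)),):
    org=np.array([538.0,-128.5])+o
    L=[h+np.array([0,0,dz]) for h in hookpts(n,org,YAW)]+eyelines(n,-19.8,18)
    L[1]=s2w(n,[(0,16,15+dz),(99,16.5,15+dz),(99,-20.5,15+dz),(0,-20.5,15+dz)],org=org)
    overlay(n,im,roi,L,"pics/ov4.png",9)
    print(w2s(n,org))
E
python3 t.py
```

```text
[[-92.44571904 -58.78625189]]
```

View pics/ov4.png

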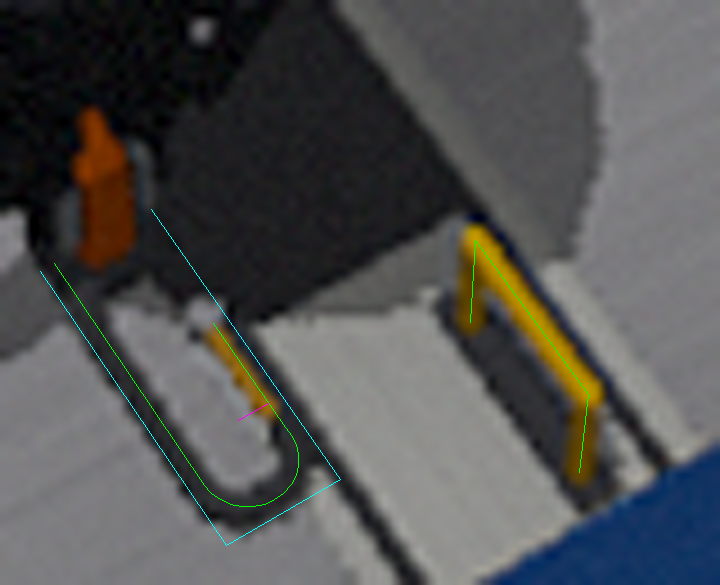

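```bash
cat > t.py <<'E'
from h import *
n="scene"
b=s2w(n,[(-20,-50,24)]); 
for d in ((10,0,0),(0,10,0),(0,0,10)): print(d,proj(n,s2w(n,[(-20+d[0],-50+d[1],24+d[2])]))-proj(n,b))
im=cv2.imread("pics/scene4.png"); dz=8.5
# fit ring+gate+ only, on free yaw
from scipy.optimize import minimize
roi=(272,308,302,334); a,b_,c,d=roi
T=im[a:b_,c:d].astype(float).reshape(-1,3)
yy,xx=np.mgrid[a:b_,c:d]
for dz in (6,8.5,11):
  def parts(p):
    sh=lambda L:[h+np.array([0,0,dz]) for h in L]
    return rend(n,roi,sh(ringhulls(n,p))),rend(n,roi,sh(gatehull(n,p)))
  # weight: only pixels left/inside the hook, i.e. not far right (slot background)
  P0=[537.,-130.,YAW]
  pp=proj(n,s2w(n,[(x,y,15+dz) for x,y in ((28,-26),(106,-26),(106,10),(78,17),(60,17),(45,14),(28,-2))],org=np.array(P0[:2]),yaw=YAW))-[c,a]
  W=cv2.fillConvexPoly(np.zeros((b_-a,d-c),np.uint8),np.round(pp).astype(np.int32),1).ravel().astype(float)
  def cost(p):
    R,G=parts(p); A=np.c_[R.ravel(),G.ravel(),np.ones(R.size)]
    w=np.sqrt(W)[:,None]; x,*_=np.linalg.lstsq(A*w,T*w,rcond=None); return (((A@x-T)*w)**2).sum()/W.sum()
  p0=P0
  for k in range(3):
    st=[3,3,.05] if k%2==0 else [-2,-2,-.03]
    sim=np.array([p0]+[np.array(p0)+np.eye(3)[i]*st[i] for i in range(3)])
    r=minimize(cost,p0,method="Nelder-Mead",options=dict(initial_simplex=sim,xatol=.01,fatol=1e-3)); p0=r.x
  print(dz,r.x,r.fun,T.var(0).mean(),w2s(n,r.x[:2]),np.degrees(r.x[2]), "mouth",w2s(n,s2w(n,[(69,12,0)],org=r.x[:2],yaw=r.x[2])[:,:2]))
E
python3 t.py
```

```text
(10, 0, 0) [[2.14213338 3.10073692]]
(0, 10, 0) [[ 3.41113873 -1.95299423]]
(0, 0, 10) [[-0.04751549 -1.73873121]]
6 [ 5.37797944e+02 -1.29632882e+02  1.70404951e-01] 668.4616422013615 1934.782004525138 [[-92.8321729  -59.87018111]] 9.763484514562816 mouth [[-23.88593767 -47.56503393]]
8.5 [ 5.38655404e+02 -1.30127732e+02  1.72780634e-01] 922.4722726044828 1934.782004525138 [[-92.06825606 -60.49989932]] 9.899601129240073 mouth [[-23.15144849 -48.03099261]]
11 [ 5.39537994e+02 -1.30657383e+02  1.75924445e-01] 911.2333229913029 1934.782004525138 [[-91.28530389 -61.16809247]] 10.079728212370227 mouth [[-22.40803671 -48.48258634]]
```

```bash
cat >> h.py <<'E'
def stn(st=None):
    "TCP in station frame (scene-camera station frame), mm"
    st=st or get_state(); return w2s("scene",st["tool_pos"][:2])[0]
def tgt(s,z,yaw=9.51):
    w=s2w("scene",[(*s,0)])[0,:2]; return rel((*w,z),yaw)
E
python3 -c "
from h import *
show();print(stn());print(tgt((-88.5,-16),41.5))"
```

```text
5.0 pos [ 539.1 -130.7   41.9] yaw 9.55 tilt 0.47 F [ 0.39 -0.04 -3.41] M [-0.05  0.07  0.  ] w 15.2
[-91.76794796 -61.16594969]
([0.0033, -0.0452, 0.0005], [-0.24, 0.41, 0.03])
```

Call:
step_arm([
  {"x": 0.003, "y": -0.01, "z": 0, "ax": -0.2, "ay": 0.4, "az": 0, "gripper": 255},
  {"x": 0.003, "y": -0.02, "z": 0, "ax": -0.2, "ay": 0.4, "az": 0, "gripper": 255},
  {"x": 0.003, "y": -0.03, "z": 0, "ax": -0.2, "ay": 0.4, "az": 0, "gripper": 255},
  {"x": 0.003, "y": -0.04, "z": 0, "ax": -0.2, "ay": 0.4, "az": 0, "gripper": 255},
  {"x": 0.003, "y": -0.045, "z": 0, "ax": -0.2, "ay": 0.4, "az": 0, "gripper": 255},
  {"x": 0.003, "y": -0.045, "z": 0, "ax": -0.2, "ay": 0.4, "az": 0, "gripper": 255},
  {"x": 0.003, "y": -0.045, "z": 0, "ax": -0.2, "ay": 0.4, "az": 0, "gripper": 255},
])

```text
time: 5.7
tool_pos: [534.6, -85.8, 42.1]
eef_rot: [-0.0, 0.997, 0.083, -0.0]
ft_force: [-0.0, 0.3, -3.0]
grip_width: 15.4
```

```bash
python3 -c "
from h import *
show();print(stn());print(tgt((-88.5,-6),41.5))
p,d=capture('scene');cv2.imwrite('pics/scene5.png',p[:,:,::-1])
n='scene';L=[]
org=s2w(n,[(*stn(),0)])[0,:2]
L=[h+np.array([0,0,8.5]) for h in hookpts(n,org,YAW)]+eyelines(n,-19.8,18); del L[1]
overlay(n,p[:,:,::-1].copy(),(245,310,292,372),L,'pics/ov5.png',9)
show()"
```

```text
5.7 pos [534.6 -85.8  42.1] yaw 9.56 tilt 0.02 F [-0.02  0.25 -3.05] M [-0.04  0.11 -0.01] w 15.4
[-88.74140792 -16.13563294]
([0.0003, -0.0101, 0.0006], [-0.01, 0.01, 0.05])
5.75 pos [534.7 -86.1  42.1] yaw 9.54 tilt 0.01 F [ 0.14 -0.31 -3.53] M [-0.01  0.06 -0.02] w 15.3
```

View pics/ov5.png

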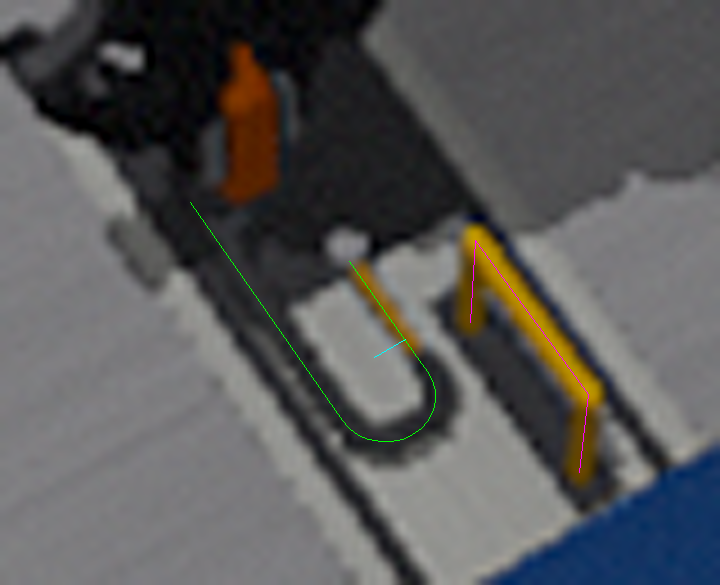

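```bash
cat > t.py <<'E'
from h import *
p,d=capture("scene"); C=cloud("scene",d); np.save("pics/d6.npy",d); cv2.imwrite("pics/scene6.png",p[:,:,::-1])
S_=np.dstack([w2s("scene",C.reshape(-1,3)[:,:2]).reshape(*d.shape,2),C[...,2]])
# print heightmap region
a,b,c,e=262,300,318,350
Z=S_[a:b,c:e,2]
print("cols",c,e); 
for v in range(a,b,1): print(v,' '.join(f"{z:4.0f}" for z in S_[v,c:e,2]))
E
python3 t.py
```

```text
cols 318 350
262   58   52   48 1146   46   32   29   12   18   12    8   14   14   10   10   17   12   12   13   10   22   12   10   11   11   11   11   11   13    6   12   10
263   50   47   43   42   40   33   32   31   10   10   13   14   11    9   14   14   11    8   11   10   14   15   10   15   12   10   15   10   14   17 1146    8
264   46   43   40   37   35   28   30   31   26   11   13   10    8   17   13   10   12   17   11    9    8   16   15    8   13   12   10   15   11   14   10    9
265   41   39   33   28   29   31   27   29   27   15 1146   13   14   13   10   12   12   11   12   11   13   12   10   11   12   10   16   12   10   15   11    7
266   30   34   24   27   28   27   29   31   31   28   14   14    8   11   12    9   13   11   13   14    9   10    8   12    8   14   11   14   13    9   14   11
267   30   33   30   27   22   26   27   27   26   28   14    9   11    9   12   13   13   11   10   15   12   10   12   13    8   15   11   12    9   13   11   11
268   30   25   27   29   29   22   13   29   26   27   28   10   13   11   13   11    7   11   17   10
[... 4444 characters left out ...]
  14    7    9   12   14    7   11   11   13
296    9   13    9   16   11   11   12   10   13   12   12   12   11   17   15   11   10   12   11   12   16   13   10   13   13   14   10   14   10   13   14   13
297   10   12    8   11   14   11   14    9   12   13   10    7    5   10   13   15   12   12 1146   15   11   14   11   14   11   10   11   11   12   14   12   12
298   14   13   10   13   13   11   15   10   12   11   16    9   11   14   11   12    8   16   13   13   17   14   13   12   16   10   12   14    9   13   11   10
299    9    9   14    7    9   14   11   11   11   13   13   15    8   15    7   12   14   10   11   13   14   15   14   11    9   13   13   15   15   14   15   14
```

```bash
cat > t.py <<'E'
from h import *
from scipy.optimize import minimize
n="scene"; d=np.load("pics/d6.npy"); C=cloud(n,d)
Z=cv2.medianBlur(C[...,2].astype(np.float32),3)
Z=C[...,2]
def cyl(x,y,z0,z1,r=4):
    t=np.linspace(0,2*np.pi,12,endpoint=False); return [(x+r*np.cos(a),y+r*np.sin(a),z) for a in t for z in (z0,z1)]
def fitm(M,roi,model,p0,st):
    def cost(p): return np.abs(rend(n,roi,model(p))-M).sum()
    for k in range(4):
        s=1 if k%2==0 else -.6
        sim=np.array([p0]+[np.array(p0)+np.eye(len(p0))[i]*st[i]*s for i in range(len(p0))])
        r=minimize(cost,p0,method="Nelder-Mead",options=dict(initial_simplex=sim,xatol=.01,fatol=1e-3)); p0=r.x
    return r.x,r.fun,M.sum()
# eye
roi=(265,296,338,366); a,b,c,e=roi
hsv=cv2.cvtColor(cv2.imread("pics/scene6.png"),cv2.COLOR_BGR2HSV)[a:b,c:e]
M=((Z[a:b,c:e]>21)&(Z[a:b,c:e]<80)).astype(float)
M[:, :][cv2.inRange(hsv,(90,60,20),(140,255,255))>0]=0
yy,xx=np.mgrid[a:b,c:e]; M[(yy>282)&(xx<343)]=0
print('\n'.join(''.join('#' if q else '.' for q in r) for r in M))
def em(p):
    x,y=p; t=np.linspace(0,2*np.pi,12,endpoint=False)
    return [s2w(n,cyl(x,y,21,62)),s2w(n,[(x-4*(i==0)+59*(i==1),y+4*np.cos(q),60+4*np.sin(q)) for i in (0,1) for q in t]),s2w(n,cyl(x+55,y,21,62))]
print("eye",fitm(M,roi,em,[-19.8,18.],[3,3]))
# hook ring, distal part only
roi=(276,299,316,345); a,b,c,e=roi
M=((Z[a:b,c:e]>20)&(Z[a:b,c:e]<45)).astype(float); yy,xx=np.mgrid[a:b,c:e]; M[(xx>=342)&(yy<284)]=0
M[(yy<284)&(xx>=337)&(yy<279)]=0
print('\n'.join(''.join('#' if q else '.' for q in r) for r in M))
def hm(p):
    sh=np.array([0,0,8.8]); q=[*s2w(n,[(p[0],p[1],0)])[0,:2],YAW+p[2]]
    H=ringhulls(n,q); return [h+sh for h in H]+[h+sh for h in gatehull(n,q)]
r=fitm(M,roi,hm,[-88.,-16.,0.],[3,3,.05]); print("hook",r); p=r[0]
print("TCP",stn(),"mouth",p[:2]+np.array([69*np.cos(p[2])-12*np.sin(p[2]),12*np.cos(p[2])+69*np.sin(p[2])]))
E
python3 t.py
```

```text
............................
............................
............................
............................
............................
......##....................
......###...................
......####..................
.....##.###.................
.....######.................
.....#######................
.....########...............
.....###..####..............
.....###..####..............
.....###...####.............
............####............
............#####...........
#............####...........
..............####..........
...............####.........
...............####.........
................####........
.................####.......
..................###.......
..................###.......
..................###.......
..................###.......
..................###.......
..................###.......
..................###.......
.................####.......
eye (array([-19.52610728,  18.85932809]), np.float64(36.58431372549019), np.float64(115.0))
..####..........###..........
...####..........##..........
...#####.........###.........
....####..........###........
.....####..........###.......
.....#####.........###.......
......#####.........###......
.......####..........##......
........####..........###....
........#####.........####...
.........####.........#####..
..........####.........####..
..........#####........####..
...........####........####..
............####.....#####...
............#####...######...
.............############....
..............##########.....
...............#######.......
..................##.........
.............................
.............................
.............................
hook (array([-8.98188833e+01, -1.44461966e+01, -6.52264868e-03]), np.float64(51.73725490196079), np.float64(158.0))
TCP [-88.642227   -16.55457187] mouth [-20.74207986  -2.89651145]
```

Call:
step_arm([
  {"x": 0.0015, "y": -0.004, "z": 0, "ax": 0, "ay": 0, "az": 0, "gripper": 255},
  {"x": 0.0015, "y": -0.008, "z": 0, "ax": 0, "ay": 0, "az": 0, "gripper": 255},
  {"x": 0.0015, "y": -0.011, "z": 0, "ax": 0, "ay": 0, "az": 0, "gripper": 255},
  {"x": 0.0015, "y": -0.011, "z": 0, "ax": 0, "ay": 0, "az": 0, "gripper": 255},
  {"x": 0.0015, "y": -0.011, "z": 0, "ax": 0, "ay": 0, "az": 0, "gripper": 255},
])

```text
time: 6.3
tool_pos: [534.3, -75.0, 42.0]
eef_rot: [-0.0, 0.997, 0.083, -0.0]
ft_force: [-0.3, -0.7, -2.6]
grip_width: 15.3
```

```bash
python3 -c "
from h import *
show();print(stn())"
```

```text
6.3 pos [534.3 -75.   42. ] yaw 9.53 tilt 0.01 F [-0.31 -0.66 -2.63] M [ 0.01  0.09 -0.02] w 15.3
[-87.21020485  -5.42827985]
```

Call:
step_arm([
  {"x": 0, "y": -0.001, "z": 0, "ax": 0, "ay": 0, "az": 0, "gripper": 255},
  {"x": 0, "y": -0.002, "z": 0, "ax": 0, "ay": 0, "az": 0, "gripper": 255},
  {"x": 0, "y": -0.003, "z": 0, "ax": 0, "ay": 0, "az": 0, "gripper": 255},
])

```text
time: 6.6
tool_pos: [533.8, -72.0, 42.0]
eef_rot: [-0.0, 0.997, 0.083, -0.0]
ft_force: [-0.4, 0.6, -3.4]
grip_width: 15.2
```

Call:
step_arm([
  {"x": 0, "y": -0.001, "z": 0, "ax": 0, "ay": 0, "az": 0, "gripper": 255},
  {"x": 0, "y": -0.0015, "z": 0, "ax": 0, "ay": 0, "az": 0, "gripper": 255},
])

```text
time: 6.8
tool_pos: [533.7, -70.8, 42.1]
eef_rot: [0.0, 0.997, 0.083, 0.0]
ft_force: [-0.6, -1.2, -2.6]
grip_width: 15.5
```

```bash
python3 -c "
from h import *
show();print(stn())"
```

```text
6.8 pos [533.7 -70.8  42.1] yaw 9.51 tilt 0.04 F [-0.57 -1.15 -2.59] M [-0.31  0.05 -0.09] w 15.5
[-87.15836025  -1.20156388]
```

Call:
step_arm([
  {"x": 0, "y": -0.0005, "z": 0, "ax": 0, "ay": 0, "az": 0, "gripper": 255},
  {"x": 0, "y": -0.001, "z": 0, "ax": 0, "ay": 0, "az": 0, "gripper": 255},
  {"x": 0, "y": -0.001, "z": 0, "ax": 0, "ay": 0, "az": 0, "gripper": 255},
])

```text
time: 7.1
tool_pos: [533.6, -70.3, 42.2]
eef_rot: [0.001, 0.997, 0.083, -0.0]
ft_force: [0.7, -2.3, -2.9]
grip_width: 15.6
```

```bash
python3 -c "
from h import *
show();print(stn())"
```

```text
7.1 pos [533.6 -70.3  42.2] yaw 9.49 tilt 0.1 F [ 0.69 -2.33 -2.93] M [-0.59  0.15 -0.21] w 15.6
[-87.2036751   -0.67078264]
```

Call:
step_arm([
  {"x": 0, "y": -0.0005, "z": 0, "ax": 0, "ay": 0, "az": 0, "gripper": 255},
  {"x": 0, "y": -0.001, "z": 0, "ax": 0, "ay": 0, "az": 0, "gripper": 255},
  {"x": 0, "y": -0.001, "z": 0, "ax": 0, "ay": 0, "az": 0, "gripper": 255},
])

```text
time: 7.4
tool_pos: [533.4, -69.4, 42.2]
eef_rot: [0.001, 0.997, 0.083, -0.0]
ft_force: [-0.4, -2.8, -3.4]
grip_width: 15.3
```

```bash
python3 -c "
from h import *
show();print(stn())
p,d=capture('scene');cv2.imwrite('pics/s7.png',cv2.resize(p[245:310,292:372,::-1],None,fx=9,fy=9,interpolation=2));show()"
```

```text
7.4 pos [533.4 -69.4  42.2] yaw 9.48 tilt 0.11 F [-0.36 -2.77 -3.44] M [-0.61  0.07 -0.16] w 15.3
[-87.26994646   0.24122634]
7.45 pos [533.3 -69.4  42.2] yaw 9.48 tilt 0.11 F [-0.36 -3.64 -2.88] M [-0.63  0.18 -0.13] w 15.5
```

View pics/s7.png

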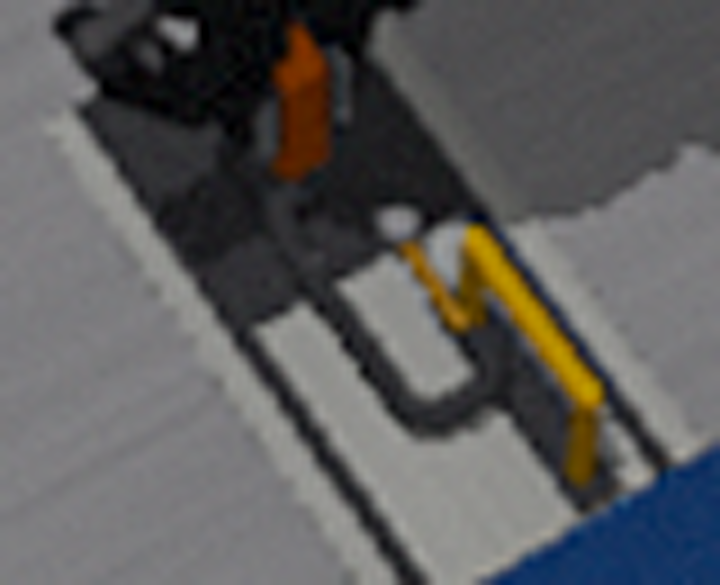

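The gate tip now meets the front bar at crop (465,320). The force levels off at about 3 N, so the gate is yielding and the bar is not on the nose. I'll keep pressing in small steps.

Call:
step_arm([
  {"x": 0, "y": -0.001, "z": 0, "ax": 0, "ay": 0, "az": 0, "gripper": 255},
  {"x": 0, "y": -0.002, "z": 0, "ax": 0, "ay": 0, "az": 0, "gripper": 255},
  {"x": 0, "y": -0.003, "z": 0, "ax": 0, "ay": 0, "az": 0, "gripper": 255},
])

```text
time: 7.75
tool_pos: [532.8, -66.4, 42.2]
eef_rot: [0.001, 0.997, 0.083, -0.0]
ft_force: [-0.9, -3.1, -4.0]
grip_width: 15.2
```

```bash
python3 -c "
from h import *
show();print(stn())"
```

```text
7.75 pos [532.8 -66.4  42.2] yaw 9.48 tilt 0.12 F [-0.87 -3.09 -3.99] M [-0.67  0.16 -0.2 ] w 15.2
[-87.30666362   3.28472371]
```

Call:
step_arm([
  {"x": 0, "y": -0.001, "z": 0, "ax": 0, "ay": 0, "az": 0, "gripper": 255},
  {"x": 0, "y": -0.002, "z": 0, "ax": 0, "ay": 0, "az": 0, "gripper": 255},
  {"x": 0, "y": -0.003, "z": 0, "ax": 0, "ay": 0, "az": 0, "gripper": 255},
])

```text
time: 8.05
tool_pos: [532.5, -63.5, 42.2]
eef_rot: [0.001, 0.997, 0.083, 0.0]
ft_force: [-0.2, -4.0, -3.7]
grip_width: 15.6
```

```bash
python3 -c "
from h import *
show();print(stn())
p,d=capture('scene');cv2.imwrite('pics/s8.png',cv2.resize(p[245:310,292:372,::-1],None,fx=9,fy=9,interpolation=2));show()"
```

```text
8.05 pos [532.5 -63.5  42.2] yaw 9.47 tilt 0.14 F [-0.16 -4.04 -3.68] M [-0.76  0.02 -0.24] w 15.6
[-87.09956521   6.18147431]
8.1 pos [532.5 -63.4  42.2] yaw 9.48 tilt 0.13 F [ 0.67 -2.44 -3.01] M [-0.76  0.02 -0.22] w 15.4
```

View pics/s8.png

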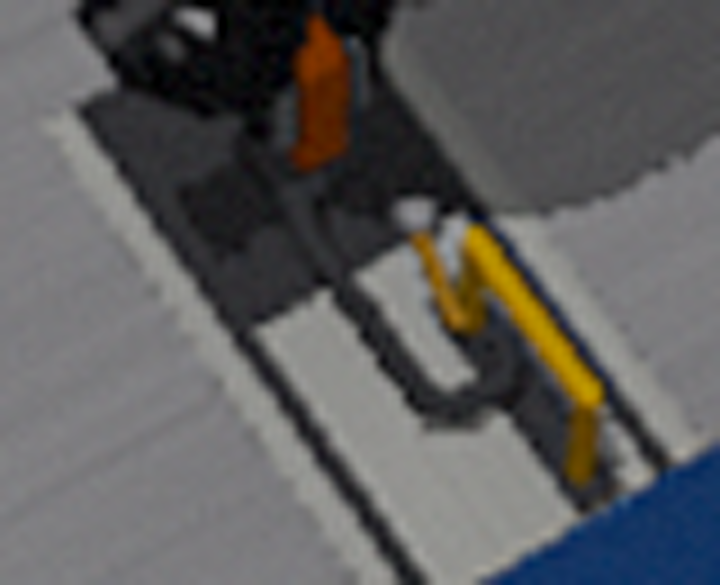

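The gate visibly swings inwards (brass from crop (415,235) to (460,320)) at about 4 N. I'll carry on.

Call:
step_arm([
  {"x": 0, "y": -0.001, "z": 0, "ax": 0, "ay": 0, "az": 0, "gripper": 255},
  {"x": 0, "y": -0.002, "z": 0, "ax": 0, "ay": 0, "az": 0, "gripper": 255},
  {"x": 0, "y": -0.003, "z": 0, "ax": 0, "ay": 0, "az": 0, "gripper": 255},
  {"x": 0, "y": -0.004, "z": 0, "ax": 0, "ay": 0, "az": 0, "gripper": 255},
  {"x": 0, "y": -0.005, "z": 0, "ax": 0, "ay": 0, "az": 0, "gripper": 255},
])

```text
time: 8.6
tool_pos: [532.1, -58.6, 42.5]
eef_rot: [0.001, 0.997, 0.083, 0.0]
ft_force: [1.5, -4.5, -3.7]
grip_width: 15.3
```

```bash
python3 -c "
from h import *
show();print(stn())"
```

```text
8.6 pos [532.1 -58.6  42.5] yaw 9.47 tilt 0.17 F [ 1.47 -4.5  -3.72] M [-1.   -0.19 -0.33] w 15.3
[-86.68476682  11.11192471]
```

Call:
step_arm([
  {"x": 0, "y": -0.001, "z": 0, "ax": 0, "ay": 0, "az": 0, "gripper": 255},
  {"x": 0, "y": -0.002, "z": 0, "ax": 0, "ay": 0, "az": 0, "gripper": 255},
  {"x": 0, "y": -0.003, "z": 0, "ax": 0, "ay": 0, "az": 0, "gripper": 255},
  {"x": 0, "y": -0.004, "z": 0, "ax": 0, "ay": 0, "az": 0, "gripper": 255},
])

```text
time: 9.0
tool_pos: [531.4, -54.7, 42.5]
eef_rot: [0.002, 0.997, 0.082, 0.0]
ft_force: [0.7, -5.2, -2.5]
grip_width: 15.5
```

```bash
python3 -c "
from h import *
show();print(stn())
p,d=capture('scene');np.save('pics/d9.npy',d);cv2.imwrite('pics/scene9.png',p[:,:,::-1]);cv2.imwrite('pics/s9.png',cv2.resize(p[245:310,292:372,::-1],None,fx=9,fy=9,interpolation=2));show()"
```

```text
9.0 pos [531.4 -54.7  42.5] yaw 9.46 tilt 0.18 F [ 0.72 -5.21 -2.49] M [-1.04 -0.05 -0.31] w 15.5
[-86.76481941  15.07361512]
9.05 pos [531.2 -54.5  42.4] yaw 9.47 tilt 0.17 F [ 0.25 -3.29 -2.26] M [-1.01 -0.02 -0.31] w 15.6
```

View pics/s9.png

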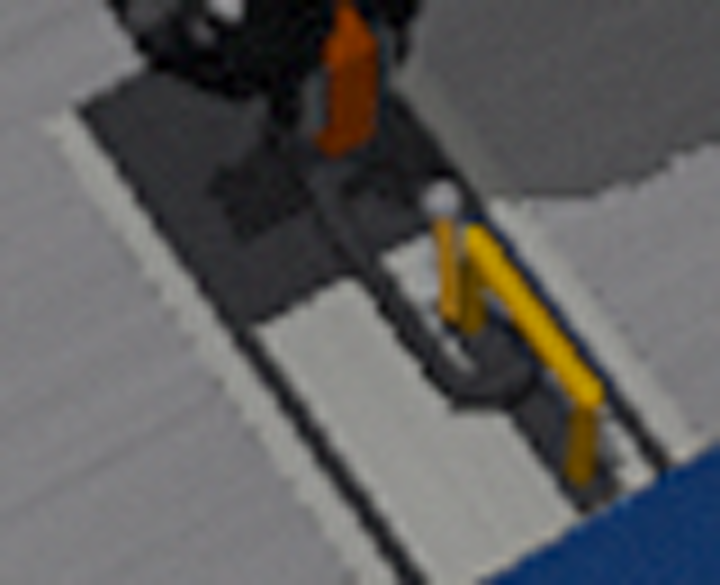

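Call:
step_arm([
  {"x": 0, "y": -0.001, "z": 0, "ax": 0, "ay": 0, "az": 0, "gripper": 255},
  {"x": 0, "y": -0.002, "z": 0, "ax": 0, "ay": 0, "az": 0, "gripper": 255},
  {"x": 0, "y": -0.0025, "z": 0, "ax": 0, "ay": 0, "az": 0, "gripper": 255},
  {"x": 0, "y": -0.0025, "z": 0, "ax": 0, "ay": 0, "az": 0, "gripper": 255},
])

```text
time: 9.45
tool_pos: [530.5, -51.9, 42.3]
eef_rot: [0.001, 0.997, 0.083, 0.0]
ft_force: [0.3, -4.5, -2.9]
grip_width: 15.4
```

```bash
python3 -c "
from h import *
show();print(stn())"
```

```text
9.45 pos [530.5 -51.9  42.3] yaw 9.48 tilt 0.15 F [ 0.3  -4.45 -2.89] M [-1.11  0.05 -0.28] w 15.4
[-87.16285329  17.96044417]
```

Call:
step_arm([
  {"x": -0.002, "y": 0, "z": 0, "ax": 0, "ay": 0, "az": 0, "gripper": 255},
  {"x": -0.004, "y": 0, "z": 0, "ax": 0, "ay": 0, "az": 0, "gripper": 255},
  {"x": -0.006, "y": 0, "z": 0, "ax": 0, "ay": 0, "az": 0, "gripper": 255},
  {"x": -0.008, "y": 0, "z": 0, "ax": 0, "ay": 0, "az": 0, "gripper": 255},
  {"x": -0.01, "y": 0, "z": 0, "ax": 0, "ay": 0, "az": 0, "gripper": 255},
  {"x": -0.012, "y": 0, "z": 0, "ax": 0, "ay": 0, "az": 0, "gripper": 255},
  {"x": -0.012, "y": 0, "z": 0, "ax": 0, "ay": 0, "az": 0, "gripper": 255},
])

```text
time: 10.15
tool_pos: [518.4, -53.5, 42.3]
eef_rot: [0.001, 0.997, 0.083, -0.0]
ft_force: [-0.7, -0.2, -3.4]
grip_width: 15.7
```

```bash
python3 -c "
from h import *
show();print(stn())
p,d=capture('scene');np.save('pics/d10.npy',d);cv2.imwrite('pics/scene10.png',p[:,:,::-1]);cv2.imwrite('pics/s10.png',cv2.resize(p[245:310,292:372,::-1],None,fx=9,fy=9,interpolation=2));show()"
```

```text
10.15 pos [518.4 -53.5  42.3] yaw 9.5 tilt 0.11 F [-0.74 -0.16 -3.36] M [0.01 0.08 0.02] w 15.7
[-99.3839622   18.39258739]
10.2 pos [518.7 -53.6  42.4] yaw 9.49 tilt 0.13 F [ 0.71  0.14 -2.8 ] M [-0.01  0.11 -0.05] w 15.4
```

View pics/s10.png

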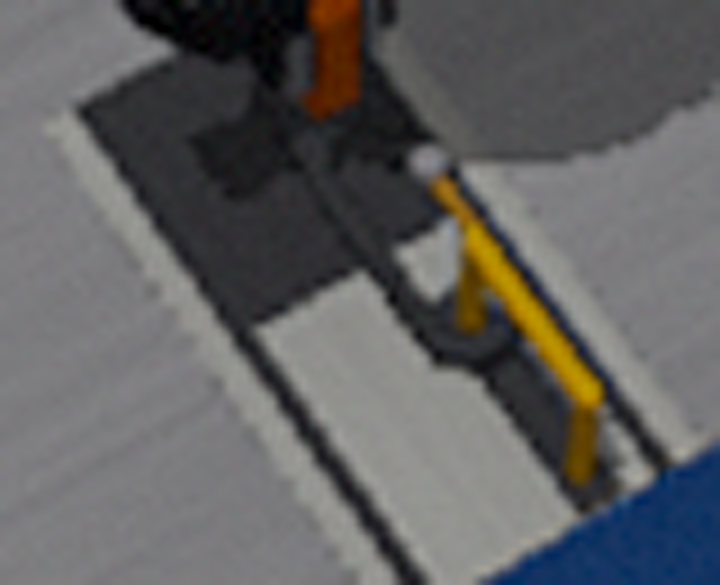

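The gate is shut again behind the bar (brass in line at crop (430,165) to (465,225), side force about 0), with the bar inside the hook. Next is the draw along −x, starting slowly.

Call:
step_arm([
  {"x": -0.001, "y": -0.001, "z": 0, "ax": 0, "ay": 0, "az": 0, "gripper": 255},
  {"x": -0.002, "y": -0.0015, "z": 0, "ax": 0, "ay": 0, "az": 0, "gripper": 255},
  {"x": -0.003, "y": -0.0015, "z": 0, "ax": 0, "ay": 0, "az": 0, "gripper": 255},
  {"x": -0.004, "y": -0.0015, "z": 0, "ax": 0, "ay": 0, "az": 0, "gripper": 255},
  {"x": -0.005, "y": -0.0015, "z": 0, "ax": 0, "ay": 0, "az": 0, "gripper": 255},
  {"x": -0.006, "y": -0.0015, "z": 0, "ax": 0, "ay": 0, "az": 0, "gripper": 255},
  {"x": -0.007, "y": -0.0015, "z": 0, "ax": 0, "ay": 0, "az": 0, "gripper": 255},
  {"x": -0.008, "y": -0.0015, "z": 0, "ax": 0, "ay": 0, "az": 0, "gripper": 255},
  {"x": -0.009, "y": -0.0015, "z": 0, "ax": 0, "ay": 0, "az": 0, "gripper": 255},
  {"x": -0.01, "y": -0.0015, "z": 0, "ax": 0, "ay": 0, "az": 0, "gripper": 255},
])

```text
time: 11.2
tool_pos: [510.5, -53.7, 42.9]
eef_rot: [0.001, 0.997, 0.083, 0.002]
ft_force: [4.4, 1.7, -4.9]
grip_width: 15.4
```

```bash
python3 -c "
from h import *
show();print(stn())"
```

```text
11.2 pos [510.5 -53.7  42.9] yaw 9.51 tilt 0.26 F [ 4.4   1.75 -4.87] M [ 0.29 -0.87  0.04] w 15.4
[-107.18218013   19.47509885]
```

Call:
step_arm([
  {"x": -0.0015, "y": 0, "z": 0, "ax": 0, "ay": 0, "az": 0, "gripper": 255},
  {"x": -0.004, "y": 0, "z": 0, "ax": 0, "ay": 0, "az": 0, "gripper": 255},
  {"x": -0.007, "y": 0, "z": 0, "ax": 0, "ay": 0, "az": 0, "gripper": 255},
  {"x": -0.01, "y": 0, "z": 0, "ax": 0, "ay": 0, "az": 0, "gripper": 255},
  {"x": -0.013, "y": 0, "z": 0, "ax": 0, "ay": 0, "az": 0, "gripper": 255},
  {"x": -0.016, "y": 0, "z": 0, "ax": 0, "ay": 0, "az": 0, "gripper": 255},
])

```text
time: 11.8
tool_pos: [496.5, -56.4, 43.6]
eef_rot: [0.001, 0.997, 0.083, 0.004]
ft_force: [5.2, 1.6, -3.9]
grip_width: 15.2
```

```bash
python3 -c "
from h import *
show();print(stn())
p,d=capture('scene');cv2.imwrite('pics/s11.png',cv2.resize(p[230:300,280:370,::-1],None,fx=8,fy=8,interpolation=2));show()"
```

```text
11.8 pos [496.5 -56.4  43.6] yaw 9.53 tilt 0.45 F [ 5.19  1.58 -3.88] M [ 0.32 -0.97  0.14] w 15.2
[-121.48747169   19.15469157]
11.85 pos [495.7 -56.5  43.5] yaw 9.52 tilt 0.4 F [ 2.92  1.01 -3.53] M [ 0.23 -0.91  0.01] w 15.4
```

View pics/s11.png

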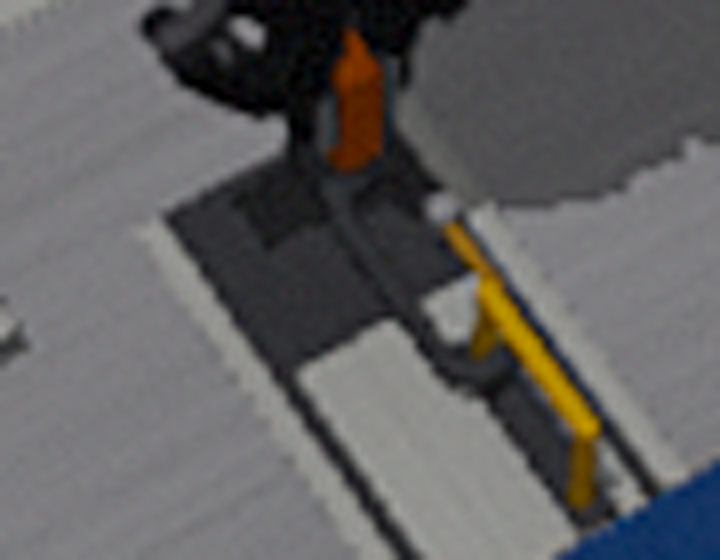

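The shuttle follows at about 5 N drag, hook still clipped (bar in the bend at crop (485,340)). Drawing on.

Call:
step_arm([
  {"x": -0.004, "y": 0, "z": 0, "ax": 0, "ay": 0, "az": 0, "gripper": 255},
  {"x": -0.008, "y": 0, "z": 0, "ax": 0, "ay": 0, "az": 0, "gripper": 255},
  {"x": -0.012, "y": 0, "z": 0, "ax": 0, "ay": 0, "az": 0, "gripper": 255},
  {"x": -0.016, "y": 0, "z": 0, "ax": 0, "ay": 0, "az": 0, "gripper": 255},
  {"x": -0.02, "y": 0, "z": 0, "ax": 0, "ay": 0, "az": 0, "gripper": 255},
  {"x": -0.024, "y": 0, "z": 0, "ax": 0, "ay": 0, "az": 0, "gripper": 255},
  {"x": -0.028, "y": 0, "z": 0, "ax": 0, "ay": 0, "az": 0, "gripper": 255},
  {"x": -0.032, "y": 0, "z": 0, "ax": 0, "ay": 0, "az": 0, "gripper": 255},
  {"x": -0.036, "y": 0, "z": 0, "ax": 0, "ay": 0, "az": 0, "gripper": 255},
  {"x": -0.04, "y": 0, "z": 0, "ax": 0, "ay": 0, "az": 0, "gripper": 255},
])

```text
time: 12.85
tool_pos: [457.9, -63.3, 44.0]
eef_rot: [0.001, 0.997, 0.083, 0.005]
ft_force: [5.1, 2.3, -3.9]
grip_width: 15.3
```

```bash
python3 -c "
from h import *
show();print(stn());print(tgt((-175,19.3),43))"
```

```text
12.85 pos [457.9 -63.3  44. ] yaw 9.53 tilt 0.6 F [ 5.14  2.32 -3.88] M [ 0.27 -0.97  0.05] w 15.3
[-160.65207141   18.75410184]
([-0.0144, -0.0006, 0.0009], [0.19, -0.57, 0.02])
```

Call:
step_arm([
  {"x": -0.003, "y": 0, "z": 0, "ax": 0.1, "ay": -0.3, "az": 0, "gripper": 255},
  {"x": -0.006, "y": -0.0005, "z": 0.001, "ax": 0.2, "ay": -0.5, "az": 0, "gripper": 255},
  {"x": -0.009, "y": -0.0005, "z": 0.001, "ax": 0.2, "ay": -0.5, "az": 0, "gripper": 255},
  {"x": -0.012, "y": -0.0005, "z": 0.001, "ax": 0.2, "ay": -0.5, "az": 0, "gripper": 255},
  {"x": -0.015, "y": -0.0005, "z": 0.001, "ax": 0.2, "ay": -0.5, "az": 0, "gripper": 255},
  {"x": -0.018, "y": -0.0005, "z": 0.001, "ax": 0.2, "ay": -0.5, "az": 0, "gripper": 255},
])

```text
time: 13.45
tool_pos: [441.8, -66.1, 43.6]
eef_rot: [0.0, 0.997, 0.083, 0.002]
ft_force: [4.3, 0.2, -3.3]
grip_width: 15.0
```

```bash
python3 -c "
from h import *
show();print(stn())"
```

```text
13.45 pos [441.8 -66.1  43.6] yaw 9.53 tilt 0.25 F [ 4.29  0.17 -3.32] M [ 0.24 -1.07  0.  ] w 15.0
[-177.01590469   18.67829901]
```

Call:
step_arm([
  {"x": -0.001, "y": 0, "z": 0, "ax": 0, "ay": 0, "az": 0, "gripper": 255},
  {"x": -0.002, "y": 0, "z": 0, "ax": 0, "ay": 0, "az": 0, "gripper": 255},
  {"x": -0.003, "y": 0, "z": 0, "ax": 0, "ay": 0, "az": 0, "gripper": 255},
])

```text
time: 13.75
tool_pos: [439.7, -66.6, 43.9]
eef_rot: [0.0, 0.997, 0.083, 0.003]
ft_force: [4.1, 1.7, -3.7]
grip_width: 15.2
```

```bash
python3 -c "
from h import *
show();print(stn())"
```

```text
13.75 pos [439.7 -66.6  43.9] yaw 9.54 tilt 0.34 F [ 4.12  1.68 -3.66] M [ 0.27 -0.93  0.09] w 15.2
[-179.20775909   18.47820972]
```

Call:
step_arm([
  {"x": -0.0015, "y": 0, "z": 0, "ax": 0, "ay": -0.2, "az": 0, "gripper": 255},
  {"x": -0.0025, "y": 0, "z": 0, "ax": 0, "ay": -0.2, "az": 0, "gripper": 255},
  {"x": -0.0035, "y": 0, "z": 0, "ax": 0, "ay": -0.2, "az": 0, "gripper": 255},
])

```text
time: 14.05
tool_pos: [436.9, -67.1, 44.1]
eef_rot: [0.0, 0.997, 0.083, 0.002]
ft_force: [4.9, 2.7, -3.7]
grip_width: 15.4
```

Call:
step_arm([
  {"x": -0.0012, "y": 0, "z": 0, "ax": 0, "ay": -0.2, "az": 0, "gripper": 255},
  {"x": -0.002, "y": 0, "z": 0, "ax": 0, "ay": -0.2, "az": 0, "gripper": 255},
])

```text
time: 14.25
tool_pos: [435.6, -67.4, 44.3]
eef_rot: [0.0, 0.997, 0.083, 0.001]
ft_force: [5.2, 1.8, -3.6]
grip_width: 15.3
```

```bash
python3 -c "
from h import *
show();print(stn())"
```

```text
14.25 pos [435.6 -67.4  44.3] yaw 9.57 tilt 0.06 F [ 5.22  1.78 -3.57] M [ 0.36 -0.89  0.05] w 15.3
[-183.36041405   18.37793544]
```

Call:
step_arm([
  {"x": -0.001, "y": 0, "z": 0, "ax": 0, "ay": 0, "az": 0, "gripper": 255},
  {"x": -0.0018, "y": 0, "z": 0, "ax": 0, "ay": 0, "az": 0, "gripper": 255},
])

```text
time: 14.45
tool_pos: [434.3, -67.6, 44.4]
eef_rot: [0.0, 0.997, 0.083, 0.001]
ft_force: [7.2, 1.7, -6.8]
grip_width: 15.0
```

Call:
step_arm([
  {"x": -0.0008, "y": 0, "z": 0, "ax": 0, "ay": 0, "az": 0, "gripper": 255},
  {"x": -0.0015, "y": 0, "z": 0, "ax": 0, "ay": 0, "az": 0, "gripper": 255},
])

```text
time: 14.65
tool_pos: [434.2, -67.8, 44.6]
eef_rot: [-0.0, 0.996, 0.084, 0.002]
ft_force: [7.8, 2.0, -5.7]
grip_width: 15.3
```

```bash
python3 -c "
from h import *
show();print(stn())"
```

```text
14.65 pos [434.2 -67.8  44.6] yaw 9.6 tilt 0.24 F [ 7.77  2.04 -5.69] M [ 0.48 -1.42  0.07] w 15.3
[-184.78775967   18.25613859]
```

Call:
step_arm([
  {"x": -0.0008, "y": 0, "z": 0, "ax": 0, "ay": 0, "az": 0, "gripper": 255},
  {"x": -0.001, "y": 0, "z": 0, "ax": 0, "ay": 0, "az": 0, "gripper": 255},
])

```text
time: 14.85
tool_pos: [434.3, -67.8, 44.7]
eef_rot: [-0.0, 0.996, 0.084, 0.003]
ft_force: [7.3, 2.4, -6.3]
grip_width: 15.5
```

```bash
python3 -c "
from h import *
show();print(stn())
p,d=capture('scene');np.save('pics/d12.npy',d);cv2.imwrite('pics/scene12.png',p[:,:,::-1]);cv2.imwrite('pics/s12.png',cv2.resize(p[215:315,270:390,::-1],None,fx=6,fy=6,interpolation=2))"
```

```text
14.85 pos [434.3 -67.8  44.7] yaw 9.61 tilt 0.34 F [ 7.27  2.4  -6.29] M [ 0.4  -1.21  0.04] w 15.5
[-184.73969766   18.21005459]
```

View pics/s12.png

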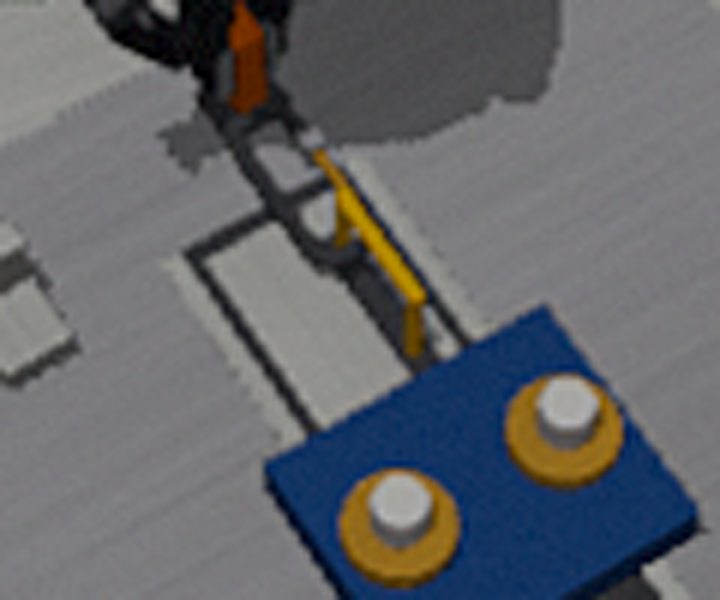

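The shuttle is at its stop: drawn 80 mm, TCP no longer advances, force rose from 5 to 8 N, and only the thin clearance gap remains at the slot's front, crop (260,215). Now I'll relieve the pull, then lower to the deck.

```bash
python3 -c "
from h import *
print(tgt((-182.7,18.4),42)); print(tgt((-182.7,18.4),34))"
```

```text
([0.002, -0.0002, 0.0027], [-0.02, -0.34, 0.1])
([0.002, -0.0002, 0.0107], [-0.02, -0.34, 0.1])
```

Call:
step_arm([
  {"x": 0.001, "y": 0, "z": 0.001, "ax": 0, "ay": -0.2, "az": 0, "gripper": 255},
  {"x": 0.002, "y": 0, "z": 0.002, "ax": 0, "ay": -0.3, "az": 0.1, "gripper": 255},
  {"x": 0.002, "y": 0, "z": 0.004, "ax": 0, "ay": -0.3, "az": 0.1, "gripper": 255},
  {"x": 0.002, "y": 0, "z": 0.006, "ax": 0, "ay": -0.3, "az": 0.1, "gripper": 255},
  {"x": 0.002, "y": 0, "z": 0.008, "ax": 0, "ay": -0.3, "az": 0.1, "gripper": 255},
  {"x": 0.002, "y": 0, "z": 0.008, "ax": 0, "ay": -0.3, "az": 0.1, "gripper": 255},
])

```text
time: 15.5
tool_pos: [435.3, -67.3, 36.1]
eef_rot: [-0.0, 0.997, 0.083, -0.001]
ft_force: [-0.1, 0.5, -2.5]
grip_width: 15.1
```

```bash
python3 -c "
from h import *
show();print(stn());print(tgt((-182.7,18.4),33.5))"
```

```text
15.5 pos [435.3 -67.3  36.1] yaw 9.5 tilt 0.08 F [-0.1   0.52 -2.55] M [-0.04  0.1   0.02] w 15.1
[-183.61166246   18.50713729]
([0.0009, 0.0001, 0.0026], [-0.06, 0.05, -0.01])
```

Call:
step_arm([
  {"x": 0.0005, "y": 0, "z": 0.001, "ax": 0, "ay": 0, "az": 0, "gripper": 255},
  {"x": 0.0005, "y": 0, "z": 0.0018, "ax": 0, "ay": 0, "az": 0, "gripper": 255},
  {"x": 0.0005, "y": 0, "z": 0.0025, "ax": 0, "ay": 0, "az": 0, "gripper": 255},
  {"x": 0.0005, "y": 0, "z": 0.0028, "ax": 0, "ay": 0, "az": 0, "gripper": 255},
])

```text
time: 15.9
tool_pos: [435.8, -67.2, 33.2]
eef_rot: [-0.0, 0.997, 0.083, -0.001]
ft_force: [0.4, -0.6, -3.6]
grip_width: 15.4
```

```bash
python3 -c "
from h import *
show();print(stn())"
```

```text
15.9 pos [435.8 -67.2  33.2] yaw 9.51 tilt 0.08 F [ 0.38 -0.58 -3.59] M [-0.04  0.03  0.03] w 15.4
[-183.15141035   18.53182474]
```

Call:
step_arm([
  {"x": 0, "y": 0, "z": 0.0005, "ax": 0, "ay": 0, "az": 0, "gripper": 255},
  {"x": 0, "y": 0, "z": 0.0008, "ax": 0, "ay": 0, "az": 0, "gripper": 255},
  {"x": 0, "y": 0, "z": 0.0008, "ax": 0, "ay": 0, "az": 0, "gripper": 255},
])

```text
time: 16.2
tool_pos: [435.9, -67.3, 33.1]
eef_rot: [-0.0, 0.997, 0.083, -0.0]
ft_force: [-3.1, 1.2, 4.3]
grip_width: 15.5
```

Call:
step_arm([
  {"x": 0, "y": 0, "z": 0.0005, "ax": 0, "ay": 0, "az": 0, "gripper": 255},
  {"x": 0, "y": 0, "z": 0.0008, "ax": 0, "ay": 0, "az": 0, "gripper": 255},
  {"x": 0, "y": 0, "z": 0.0008, "ax": 0, "ay": 0, "az": 0, "gripper": 255},
])

```text
time: 16.5
tool_pos: [435.9, -67.3, 33.0]
eef_rot: [-0.0, 0.997, 0.083, -0.0]
ft_force: [-4.3, 1.5, 9.6]
grip_width: 15.5
```

```bash
python3 -c "
from h import *
show();print(stn())
p,d=capture('scene');C=cloud('scene',d)
a,b,c,e=228,262,300,336
for v in range(a,b,1): print(v,' '.join(f'{z:3.0f}' for z in C[v,c:e,2]))
cv2.imwrite('pics/s13.png',cv2.resize(p[215:315,270:390,::-1],None,fx=6,fy=6,interpolation=2))"
```

```text
16.5 pos [435.9 -67.3  33. ] yaw 9.52 tilt 0.04 F [-4.34  1.47  9.55] M [0.28 0.89 0.06] w 15.5
[-183.04328529   18.48503203]
228  90  81  51  58  62  64  58  59  63  60  59  55  55  52  46  43  40  11  13  12  14   5   7  11  11   9  10  13  12  11  12  11  12   8   7  11
229  80  12   7  46  61  60  54  59  58  54  50  50  52  47  45  40  38  12   8  10  11  13  10  13  15  10   9  11  13  14  11   9  14   8  15  11
230  13   7   9  12  50  53  50  51  53  50  50  46  42  41  36  22  21  11  13  12  12  11  16  10   9  13  15  13  12  12  10   5  14   7   9   8
231   8   9  11   8  46  46  45  41  49  43  41  44  38  39  31  24  19  12  12   8   9  12  13  12  13   5  12  13  10  10  10  11  13  14  11  10
232   4  14  12  15  25  45  45  39  44  40  40  43  36  32  28  20  21  23  12  14  14  10   7   7  12  10  15   6   9   9   8  12   9   8  11  11
233  14   9   9   9  20  23  24  36  35  30  31  35  31  22  25  22  24  18  20  14   8  13   9  14  14   8  16   9  12  13  16   8  13 1146  13   7
234  11  10  12   6  14  19  22  20  23  21  29  29  24  23  23  21  17  20  23  12  
[... 3363 characters left out ...]
 12  15  12   9  14  15  15  12  13  11  10  19  17  21  21  11  10  13  13  15  19  23  19  16  64  65  65
258  12  11  11  15  13  14   9   9   9  14  10  12  12  13  17  10  11  11  16  17  18  22  17  19  20  13  12  14  20  21  21  16  15   9  62  66
259  15  14  12   8  14  13  10  12  15  12  12  11  11  16   9  15  16  13  17  15  11  16  19  21  17  22  23  20  19  20  16  16  14  12  63  63
260  11  15   9 1146  12  14  14  15  13  11  11  16  17  12  12  11  14  14  11  11  14  13  17  15  23  19  20  16  17  19  15  12  10  18  14  62
261  15  17  13  11   9  13  17   9  12  12  11  14  13  10  12  13  13  11  12  14   9  13  12  15  14  15  18  18  11  13  15  12  13   9  14  13
```

The hook's top reads about 20 mm all along, so it is flat on the deck (9.5 N up-force). I'll ease off and open.

Call:
step_arm([
  {"x": 0, "y": 0, "z": -0.0006, "ax": 0, "ay": 0, "az": 0, "gripper": 255},
  {"x": 0, "y": 0, "z": -0.0006, "ax": 0, "ay": 0, "az": 0, "gripper": 255},
])

```text
time: 16.75
tool_pos: [436.1, -67.3, 33.6]
eef_rot: [-0.0, 0.997, 0.083, -0.0]
ft_force: [0.2, -0.5, -4.2]
grip_width: 15.4
```

```bash
python3 -c "
from h import *
show()"
```

```text
16.75 pos [436.1 -67.3  33.6] yaw 9.51 tilt 0.02 F [ 0.17 -0.48 -4.19] M [ 0.04  0.07 -0.02] w 15.4
```

Call:
step_arm([
  {"x": 0, "y": 0, "z": 0.0003, "ax": 0, "ay": 0, "az": 0, "gripper": 200},
  {"x": 0, "y": 0, "z": 0.0003, "ax": 0, "ay": 0, "az": 0, "gripper": 180},
  {"x": 0, "y": 0, "z": 0, "ax": 0, "ay": 0, "az": 0, "gripper": 120},
  {"x": 0, "y": 0, "z": 0, "ax": 0, "ay": 0, "az": 0, "gripper": 120},
  {"x": 0, "y": 0, "z": 0, "ax": 0, "ay": 0, "az": 0, "gripper": 60},
  {"x": 0, "y": 0, "z": 0, "ax": 0, "ay": 0, "az": 0, "gripper": 60},
  {"x": 0, "y": 0, "z": 0, "ax": 0, "ay": 0, "az": 0, "gripper": 60},
])

```text
time: 17.45
tool_pos: [436.1, -67.3, 33.6]
eef_rot: [-0.0, 0.997, 0.083, 0.0]
ft_force: [-0.2, -0.5, -1.4]
grip_width: 65.2
```

```bash
python3 -c "
from h import *
show()"
```

```text
17.45 pos [436.1 -67.3  33.6] yaw 9.52 tilt 0.02 F [-0.25 -0.46 -1.36] M [-0.04 -0.03  0.01] w 65.2
```

Open to 65 mm. Straight up now.

Call:
step_arm([
  {"x": 0, "y": 0, "z": -0.01, "ax": 0, "ay": 0, "az": 0, "gripper": 60},
  {"x": 0, "y": 0, "z": -0.03, "ax": 0, "ay": 0, "az": 0, "gripper": 60},
  {"x": 0, "y": 0, "z": -0.06, "ax": 0, "ay": 0, "az": 0, "gripper": 60},
  {"x": 0, "y": 0, "z": -0.1, "ax": 0, "ay": 0, "az": 0, "gripper": 60},
  {"x": 0, "y": 0, "z": -0.13, "ax": 0, "ay": 0, "az": 0, "gripper": 60},
  {"x": 0, "y": 0, "z": -0.13, "ax": 0, "ay": 0, "az": 0, "gripper": 60},
])

```text
time: 18.05
tool_pos: [439.4, -68.3, 168.6]
eef_rot: [0.002, 0.997, 0.083, 0.004]
ft_force: [0.7, 0.1, 0.3]
grip_width: 65.6
```

```bash
python3 - <<'E'
from h import *
show()
p,d=capture('scene');np.save('pics/d14.npy',d);cv2.imwrite('pics/scene14.png',p[:,:,::-1])
cv2.imwrite('pics/s14.png',cv2.resize(p[205:305,270:390,::-1],None,fx=6,fy=6,interpolation=2))
E
```

```text
18.05 pos [439.4 -68.3 168.6] yaw 9.52 tilt 0.52 F [0.66 0.06 0.25] M [-0.12 -0.09 -0.02] w 65.6
```

View pics/s14.png

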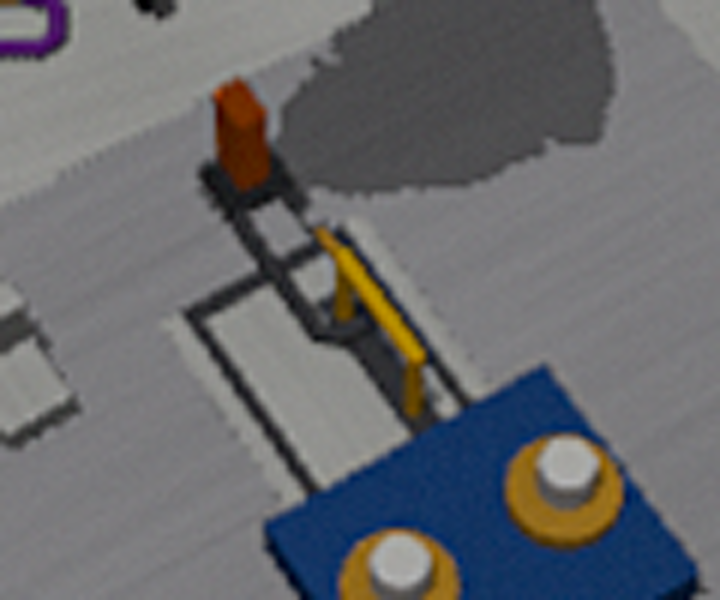

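View pics/scene14.png

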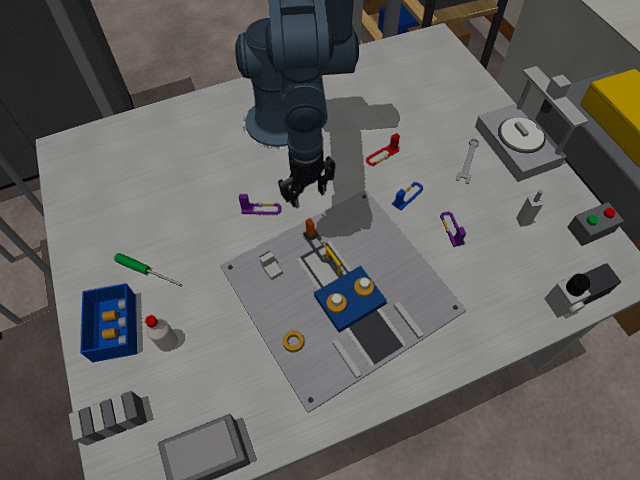

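The hook lies flat and released (post at crop (242,135)), the bar is in the bend at (345,300), and the gate is in line. The bystanders haven't moved. One numeric check of the shuttle's travel before I hand in.

```bash
cat > t2.py <<'E'
import re
src=open('t.py').read().split("# eye")[0].replace("d6.npy","d14.npy"); exec(src)
roi=(240,276,316,346); a,b,c,e=roi
M=((Z[a:b,c:e]>24)&(Z[a:b,c:e]<80)).astype(float)
hsv=cv2.cvtColor(cv2.imread("pics/scene14.png"),cv2.COLOR_BGR2HSV)[a:b,c:e]; M[cv2.inRange(hsv,(90,60,20),(140,255,255))>0]=0
def em(p):
    x,y=p; t=np.linspace(0,2*np.pi,12,endpoint=False)
    return [s2w(n,cyl(x,y,24,62)),s2w(n,[(x-4*(i==0)+59*(i==1),y+4*np.cos(q),60+4*np.sin(q)) for i in (0,1) for q in t]),s2w(n,cyl(x+55,y,24,62))]
print("eye",fitm(M,roi,em,[-99.,18.],[3,3]))
im=cv2.imread("pics/scene14.png"); p,f,v=fithook(n,im,[*s2w(n,[(-184,18,0)])[0,:2],YAW]); print("hook",w2s(n,p[:2]),np.degrees(p[2]),f,v)
show()
E
python3 t2.py
```

```text
eye (array([-99.62264223,  18.93441126]), np.float64(39.74509803921569), np.float64(117.0))
hook [[-181.33489117   17.27028069]] 10.956631958130687 1026.1370402606128 1550.9796762895041
18.1 pos [438.2 -68.  166.4] yaw 9.52 tilt 0.34 F [ 0.02 -0.38 -0.35] M [0.02 0.   0.  ] w 65.2
```

```bash
python3 -c "
from bench import *
print(finish_job())"
```

```text
the job is handed in; nothing more can be done
None
```

The hook is clipped onto the eye, the shuttle is drawn out to its front stop, and the hook is released lying flat on the deck. I handed the job in at about 18 s of the 54 s; it reports no verdict.

**What I did**
- I gripped the orange hook by its post, carried it round the front of the eye to its −y side, and felt the bar.
- I pressed the gate open to about 12 mm past its line, with 3–5 N of side force.
- Drawing the hook back let the gate spring shut behind the bar. I then pulled the shuttle until the force rose from about 5 to 8 N and it stopped moving.
- I lowered the hook until it pressed on the deck with about 9.5 N, eased off, opened the gripper and lifted clear.

**Last checks**
- **Shuttle:** a depth fit puts the eye's front bar 99.6 mm forward of the back position, so the shuttle is within about 1 mm of its stop.
- **Hook:** the depth readings show its top about 20 mm up all along, so it lies flat. In the picture the bar is in the bend and the gate is in line; I did not measure the gate angle.
- **Robot and bystanders:** the gripper is about 130 mm above the hook, wrist force is near zero, and no bystander appears to have moved.
- **Disagreements:**
  - The two cameras differed by about 3 mm on the plate's position, so I steered by the scene camera and touch.
  - The final picture fit of the hook was poor because the eye hides part of it. It came out about 2 mm and 1.5° off the pose where I released it.

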